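Unload the covered tube carousel

TASK

The sample run is over, so unload the covered carousel: turn it (the knob on top drives it) to bring each tube to the opening in the hood, lift it out, and stand every tube, cap up, in the beaker whose band has the colour of its cap (tubes may lean on the beaker's rim). When it is empty, turn the carousel until its closed sector fills the opening, so that no dust gets in. Leave the two flasks alone.

Things in the scene. Friction and masses are not known exactly. Their poses are not given: they have to be found in the camera images.
- stand: Fixed base and clear dust hood of the tube carousel, 372 mm across. Origin on the carousel's vertical axis at bench height, z up. The hood is a round wall 180 to 184 mm from the axis with a flat roof 164 to 168 mm above the bench, open only at the loading port, a 68 degree sector centred on the stand's own -x and facing roughly to the robot.
- port (a point): Middle of the loading port's side opening: 165 mm from the carousel's axis along the stand's -x, 100 mm above the bench. The port is open at the side and in the roof too (there from 45 mm to 184 mm from the axis). A socket is at the port when it lies on the line from the axis to this point; only there can its tube be lifted out.
- rotor: Turntable under the hood. Turns endlessly either way about its axis (friction about 0.15 N m), stays where left. Origin on the axis at bench height; deck 34 mm above the bench. Along its +x is the closed sector; at 60, 120, 180, 240, 300 degrees from it, 125 mm from the axis, are five tube sockets, 35 mm inside, 43 mm outside diameter, 45 mm deep above the deck. Some may be empty.
- knob (a point): Centre of the knob that turns the rotor, on the axis above the hood roof: a black bar 70 mm long (along the rotor's x), 16 mm wide (along its y) and 32 mm high, from 177 to 209 mm above the bench; this point is 193 mm up. It is fixed to the rotor. A white mark on its top points to the closed sector.
- shutter (a point): Middle of the outer face of the rotor's closed sector: 165 mm from the axis along the rotor's +x, 100 mm above the bench. The closed sector is a dark grey box with side and top walls, reaching 39 degrees to each side of the rotor's +x and up to 160 mm above the bench; it fills the port when it stands there.
- tube_red1_mid (a point): Self-standing plastic sample tube with a red screw cap (None if absent), 118 mm long, 60 g: whitish body 29 mm in diameter, 98 mm long, flat foot; cap 34 mm in diameter, 20 mm high. This point is its centre, 59 mm above its foot; its z axis points to the cap. At the start it stands cap up, a little loose, in a socket of the rotor, its top 152 mm above the bench.
- tube_yellow1_mid (a point): Self-standing plastic sample tube with a yellow screw cap (None if absent), 118 mm long, 60 g: whitish body 29 mm in diameter, 98 mm long, flat foot; cap 34 mm in diameter, 20 mm high. This point is its centre, 59 mm above its foot; its z axis points to the cap. At the start it stands cap up, a little loose, in a socket of the rotor, its top 152 mm above the bench.
- tube_red2_mid (a point): Self-standing plastic sample tube with a red screw cap (None if absent), 118 mm long, 60 g: whitish body 29 mm in diameter, 98 mm long, flat foot; cap 34 mm in diameter, 20 mm high. This point is its centre, 59 mm above its foot; its z axis points to the cap. At the start it stands cap up, a little loose, in a socket of the rotor, its top 152 mm above the bench.
- tube_yellow2_mid (a point): Self-standing plastic sample tube with a yellow screw cap (None if absent), 118 mm long, 60 g: whitish body 29 mm in diameter, 98 mm long, flat foot; cap 34 mm in diameter, 20 mm high. This point is its centre, 59 mm above its foot; its z axis points to the cap. At the start it stands cap up, a little loose, in a socket of the rotor, its top 152 mm above the bench.
- tube_red3_mid (a point): Self-standing plastic sample tube with a red screw cap (None if absent), 118 mm long, 60 g: whitish body 29 mm in diameter, 98 mm long, flat foot; cap 34 mm in diameter, 20 mm high. This point is its centre, 59 mm above its foot; its z axis points to the cap. At the start it stands cap up, a little loose, in a socket of the rotor, its top 152 mm above the bench.
- beaker_red_mid (a point): Loose round white plastic beaker with a red band and rim, 100 mm outside and 94 mm inside diameter, 80 mm high, inner floor 4 mm above its underside, 300 g. This point is on its axis, 40 mm above the bench; z up. It holds three tubes.
- beaker_yellow_mid (a point): Loose round white plastic beaker with a yellow band and rim, 100 mm outside and 94 mm inside diameter, 80 mm high, inner floor 4 mm above its underside, 300 g. This point is on its axis, 40 mm above the bench; z up. It holds three tubes.
- flask_amber: Brown glass flask with white stopper, 80 mm across, 168 mm high, loose, a bystander; origin at the centre of its underside.
- flask_green: Green glass flask with white stopper, 80 mm across, 168 mm high, loose, a bystander; origin at the centre of its underside.
Not all that is in view belongs to the job. Leave any green or pink look-alike of the part that bears beaker_yellow_mid alone.

How it is judged:
At the end, for the whole second after the job is handed in: Each tube stands cap up (lean < 43 degrees) in the beaker of its colour: centre within 45 mm of the beaker's axis and < 80 mm high. Both beakers upright. Middle of the closed sector within 15 mm of the middle of the port, rotor at rest (horizontal distance between each of tube_red1_mid, tube_red2_mid, tube_red3_mid and beaker_red_mid below 0.045 m and height (world z) of each of tube_red1_mid, tube_yellow1_mid, tube_red2_mid, tube_yellow2_mid, tube_red3_mid below 0.08 m and angle between each of tube_red1_mid, tube_yellow1_mid, tube_red2_mid, tube_yellow2_mid, tube_red3_mid's own z axis and vertical below 0.75 rad and horizontal distance between each of tube_yellow1_mid, tube_yellow2_mid and beaker_yellow_mid below 0.045 m and angle between each of beaker_red_mid, beaker_yellow_mid's own z axis and vertical below 0.15 rad and horizontal distance between shutter and port below 0.015 m and angular speed of rotor below 0.05 rad/s); the robot touches nothing.
It fails at once if A flask was moved more than 30 mm or knocked over (distance of any of flask_amber, flask_green from where it was at the start of the episode above 0.03 m or angle between any of flask_amber, flask_green's own z axis and vertical above 0.5 rad).
Of tube_red1, tube_yellow1, tube_red2, tube_yellow2, tube_red3 only 4 to 5 are there at a start; the rules pass over those that are not, and their reading is None.
At some moment in a run one of beaker_red, beaker_yellow may be knocked a few centimetres aside while the robot is not near it.
It also fails if it takes over 210 s, if anything falls off the work surface, if the arm or the gripper's body presses on something with over 40 N, if the wrist force passes 120 N, or if a joint passes its speed limit or range.

ROBOT

A 7-joint arm with a two-finger parallel gripper is mounted at the origin on the work surface. World frame = base frame: x ahead of the robot, y to its left, z up, the work surface at z = 0. Lengths are in m, angles in rad, forces in N, time in s.
With the tool pointing down it reaches from about 0.425 to 0.925 m from the base axis. Payload 6.8 kg.
Tool frame: the origin (TCP) lies at the very end of the fingers, on their centre line; the grasp point (between the pads) lies 19 mm behind it; z points along the fingers, x is the direction in which the jaws open and shut, and the axes are right-handed (so a half turn about z gives the same grasp; the last joint's range is limited). The gripper opens to 85 mm and grips with 20 to 120 N. Pads are 22 mm wide; open, the fingers measure 114 mm over their backs; the gripper's body (76 mm by 85 mm) begins 54 mm behind the grasp point. The pads swing forward as they close: fully open they stand 13 mm farther back than shut.
Start: joints at [1.158, 0.477, 0.022, 1.555, -0.011, 1.109, -0.083], TCP at [0.203, -0.644, 0.231] pointing down, gripper open.
Joint ranges: [-2.96, 2.96], [-0.34, 2.1], [-1.41, 1.46], [0.24, 2.44], [-1.37, 4.51], [0.17, 1.92], [-2.96, 2.96]. Speed limits (rad/s): [2.39, 2.39, 3.14, 3.14, 3.14, 3.14, 3.14].

INTERFACE

Orientations are given as a unit quaternion [w, x, y, z].
In Python, from station import get_obs, read_camera, calibration, hand_in, recognise, outline_of, place_of gives the robot as it stands.
- The arm moves only by the tool move_arm, never from a script. Its argument "steps" is a list of rows, each an object with "fingers": the finger opening in mm, from 0 to 85.4; "translation": the shift along the world's x, y, z in mm, a list of three; "turn": the turn about the world's z in rad. In form: [{"fingers": fingers, "translation": [dx, dy, dz], "turn": turn}, ...]. A call has 1 to 10 rows; each row shifts and turns the commanded pose from where the row before left it; what a row does not reach is not made up. A row lasts 1/8 s, in which the tool goes at most 62.5 mm and 10.7 degrees, less where a joint would pass 70% of its speed; a pose out of reach is approached as far as the arm can. A call with a gripper value outside its range is refused whole. The fingers move at their own pace and stop on an object; "newtons" is the grip in N (left out, the last holds). Time passes only in rows, so rows that do not move let the fingers close. It gives the time, the measured TCP pose, the force and the opening at its end, in the units of the state.
- get_obs(): the state, without advancing time (a new reading comes with each control period).
- read_camera(name): name is "scene" or "top" or "wrist"; returns the picture (384x512x3 uint8, blue, green, red); there is no depth.
- calibration(name): a dict with "camera_matrix" (3x3 intrinsics, pixels), "rvec" (rotation vector, rad) and "tvec" (3), from world to camera coordinates, as OpenCV has them. Camera axes: x right, y down, z forward; pixel columns grow to the right and rows downward; lengths in m; the calibration is good to about 2 mm. A picture is of the moment at which its call begins: read the wrist's pose just before it. calibration takes no time and is no camera call; for the wrist camera it gives the pose at the moment of the call.
- hand_in(): hands the job in, once; it reports no verdict.
Trained networks look in the newest picture that a camera, given by its name, has taken for a name from the list of things; names that differ only in an ending like _2 or _b are one class to them, and where a whole thing is asked for, a point or a joint stands for the part that bears it (a point fixed in the world has none). Each returns a list of dicts, best first, with "conf" (0 to 1); they miss things now and then, are a little off and sometimes report something else, mostly with a low value. They report only what shows in the picture. A call takes as long as a camera call. They do not tell look-alikes from the thing itself.
- recognise(camera, name): "xy" ([column, row] in pixels, amid what is visible of it).
- outline_of(camera, name): "mask" (384x512 bool, what is visible of it) and "xy" ([column, row] in pixels, amid what is visible of it).
- place_of(camera, name): "xy" ([column, row] in pixels: a listed point, or the origin of a listed thing).
The state is a dict: "t": time; "q": joint angles; "joint_vel": joint speeds; "joint_torque": joint torques, N m; "eef_pos": TCP position; "tool_rot": TCP orientation; "contact_force": force on the tool from outside, world axes, zero at the start; "torque": the same for the moment, N m; "gripper_width": opening from 0.0 (shut) to 1.0 (fully open).
Only numpy, scipy, OpenCV 4.12 (cv2) and the standard library are available. Lean on these libraries where they do the work, as an engineer would, in place of code of your own. Each camera call takes 0.05 s, during which the arm holds its last target.

## Working session

There is one attempt and no reset: what is moved stays moved. The work goes in short steps, Python scripts to look and compute and a tool call to move; the robot and the scene stay as the last step left them, time stands still between calls to the robot, and variables do not carry over. Pictures are saved under pics/ and viewed, and the job is handed in when it is done.

Besides the shell and the picture viewer there is one more tool, called after "Request:" by a JSON object that holds its "name" and its "arguments". move_arm: Moves the arm, as the interface text tells. Its arguments: {"type":"object","properties":{"steps":{"type":"array"},"newtons":{"type":"number"}},"required":["steps"]}

```bash
ls; mkdir -p pics; python3 - <<'E'
from station import *
import cv2
print(get_obs())
for n in ["scene","top","wrist"]:
    im=read_camera(n); cv2.imwrite(f"pics/{n}0.png",im); 
    c=calibration(n); print(n,c)
E
```

```text
pics
{'t': 0.0, 'q': array([ 1.15795125,  0.47779889,  0.02232851,  1.55643574, -0.01149836,
        1.10933843, -0.08309298]), 'joint_vel': array([-0.00091065, -0.00032074, -0.00219319, -0.00117849,  0.00085517,
       -0.00172342, -0.00040477]), 'joint_torque': array([-6.44733768e-05, -5.96446860e+01,  1.60809215e+00, -2.81192744e+01,
        1.24498285e-02,  9.51150869e-03,  1.44157923e-05]), 'eef_pos': array([ 0.20234621, -0.64333121,  0.23033297]), 'tool_rot': array([-4.92364094e-04,  8.06252617e-01, -5.91570672e-01, -7.84486286e-04]), 'contact_force': array([-0.56743275, -0.51623621, -1.45685501]), 'torque': array([ 0.01859239, -0.00448922, -0.00031357]), 'gripper_width': 0.9982437222521521}
scene {'camera_matrix': array([[404.6810745 ,   0.        , 253.09534874],
       [  0.        , 404.6810745 , 194.53498461],
       [  0.        ,   0.        ,   1.        ]]), 'rvec': array([ 1.05616681,  2.58856685, -0.81347558]), 'tvec': array([ 0.38952325, -0.21914568,  1.48672856])}
top {'camera_matrix': array([[405.06133584,   0.        , 253.11950498],
       [  0.        , 405.06133584, 190.32258321],
       [  0.        ,   0.        ,   1.        ]]), 'rvec': array([ 2.1597752 , -2.12280775,  0.19703816]), 'tvec': array([-0.05096781,  0.53417745,  1.23234052])}
wrist {'camera_matrix': array([[292.29724615,   0.        , 255.36056166],
       [  0.        , 292.29724615, 188.46904045],
       [  0.        ,   0.        ,   1.        ]]), 'rvec': array([-2.30643235,  1.69149815,  0.28598552]), 'tvec': array([-0.67406206, -0.04326174,  0.38084859])}
```

View pics/scene0.png

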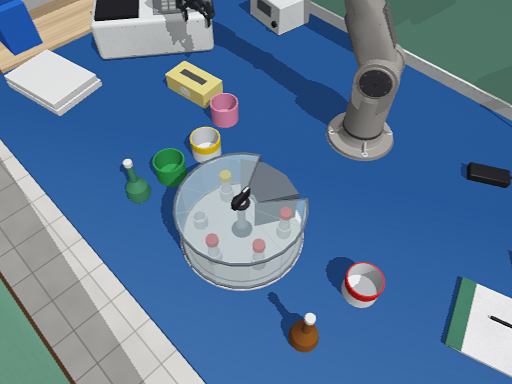

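View pics/top0.png

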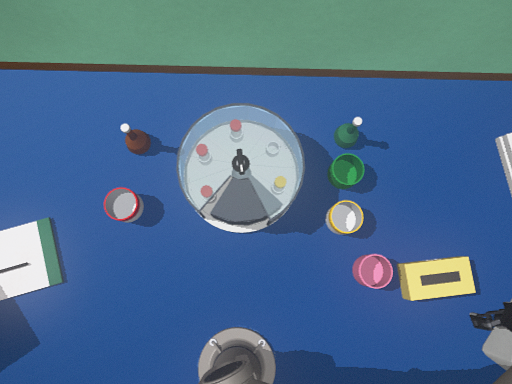

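View pics/wrist0.png

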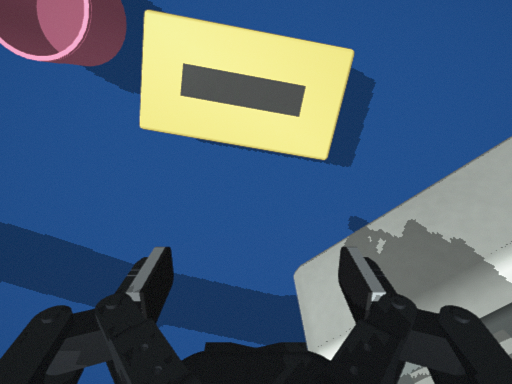

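```bash
cat > h.py <<'E'
from station import *
import cv2, numpy as np
def ray(cam,xy,cal=None):
    c=cal or calibration(cam); K=c["camera_matrix"]; R=cv2.Rodrigues(c["rvec"])[0]; t=np.ravel(c["tvec"])
    p=cv2.undistortPoints(np.array([[xy]],float),K,None)[0,0]
    return -R.T@t, R.T@np.array([p[0],p[1],1.0])
def atz(cam,xy,z,cal=None):
    o,d=ray(cam,xy,cal); return (o+d*(z-o[2])/d[2])
def proj(cam,P,cal=None):
    c=cal or calibration(cam)
    return cv2.projectPoints(np.array(P,float).reshape(-1,3),c["rvec"],c["tvec"],c["camera_matrix"],None)[0].reshape(-1,2)
def shot(cam,name,crop=None,k=1):
    im=read_camera(cam)
    if crop: x0,y0,x1,y1=crop; im=im[y0:y1,x0:x1]
    if k!=1: im=cv2.resize(im,None,fx=k,fy=k,interpolation=cv2.INTER_CUBIC)
    cv2.imwrite(f"pics/{name}.png",im)
E
python3 - <<'E'
from h import *
Z=dict(stand=0,port=.1,rotor=0,knob=.193,shutter=.1,tube_red1_mid=.093,tube_yellow1_mid=.093,beaker_red_mid=.04,beaker_yellow_mid=.04,flask_amber=0,flask_green=0)
for cam in ["top","scene"]:
    read_camera(cam)
    for n,z in Z.items():
        for r in place_of(cam,n)[:5]:
            print(cam,n,round(r["conf"],2),np.round(r["xy"],1),np.round(atz(cam,r["xy"],z)[:2],4))
print(get_obs()["t"])
E
```

```text
top port 0.77 [236.4 222.7] [0.4271 0.0073]
top rotor 0.65 [242.2 177.5] [ 0.5846 -0.0059]
top rotor 0.48 [346.  140.4] [ 0.7181 -0.3509]
top knob 0.81 [243. 158.] [ 0.6019 -0.0095]
top shutter 0.77 [244.7 221.6] [ 0.4308 -0.0173]
top beaker_red_mid 0.92 [123.7 205.7] [0.4795 0.3624]
top beaker_yellow_mid 0.95 [347.4 216.3] [ 0.4586 -0.3397]
top beaker_yellow_mid 0.68 [344.5 172.4] [ 0.5996 -0.3337]
top beaker_yellow_mid 0.66 [371.2 271.4] [ 0.2895 -0.4094]
top flask_amber 0.69 [139.6 144.9] [0.6882 0.3361]
top flask_green 0.68 [341.  136.4] [ 0.7316 -0.3344]
scene rotor 0.22 [238.5 194.5] [ 0.5001 -0.115 ]
scene knob 0.79 [236.4 194.6] [ 0.5931 -0.0168]
scene beaker_red_mid 0.69 [363.  286.9] [0.4862 0.3691]
scene beaker_yellow_mid 0.87 [166.7 163.6] [ 0.6039 -0.3538]
scene beaker_yellow_mid 0.84 [223.3 103.6] [ 0.2734 -0.4377]
scene beaker_yellow_mid 0.64 [208.6 144.8] [ 0.4485 -0.3196]
scene flask_amber 0.63 [303.6 338.1] [0.6941 0.3419]
scene flask_green 0.78 [139.7 194.4] [ 0.7323 -0.3424]
1.35
```

```bash
python3 - <<'E'
from h import *
im=read_camera("top"); k=5
x0,y0,x1,y1=165,90,320,245
cr=cv2.resize(im[y0:y1,x0:x1],None,fx=4,fy=4,interpolation=cv2.INTER_CUBIC)
cv2.imwrite("pics/top1.png",cr[:600])
c=np.array([.602,-.009]); a=np.linspace(0,2*np.pi,120)
def dr(P,col):
    p=(proj("top",P)-[x0,y0])*4+1.5
    for q in p: cv2.circle(cr,tuple(np.int32(q)),1,col,-1)
for z,r,col in [(.168,.184,(0,255,0)),(0,.186,(0,0,255)),(.168,.045,(0,255,255))]:
    dr(np.c_[c[0]+r*np.cos(a),c[1]+r*np.sin(a),0*a+z],col)
b=np.deg2rad(np.arange(0,360,60))
cv2.imwrite("pics/top1o.png",cr[:600])
E
```

```text
(no output)
```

View pics/top1o.png

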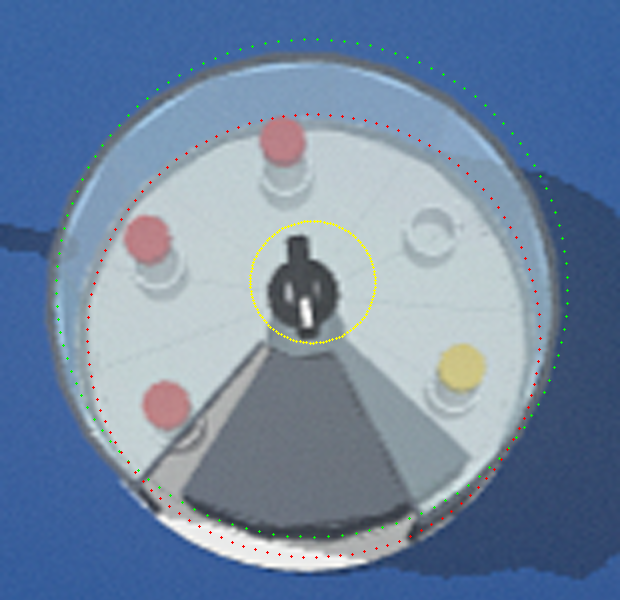

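View pics/top1.png

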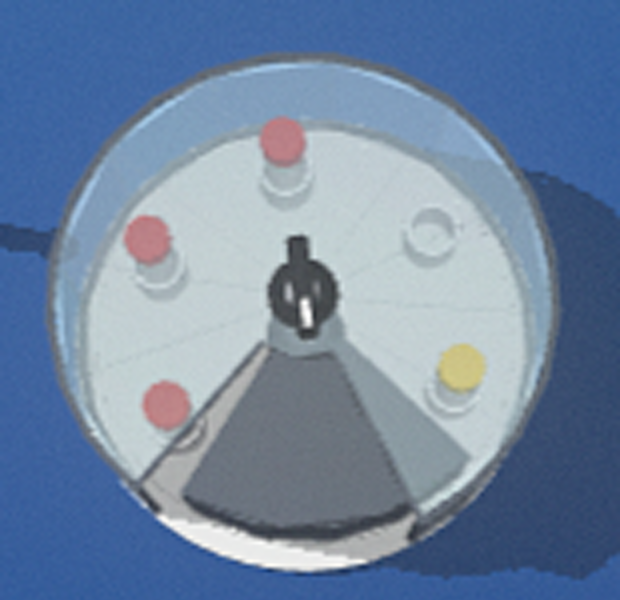

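Request:
{"name": "move_arm", "arguments": {"steps": [{"fingers": 85, "translation": [20, 20, 40], "turn": 0}, {"fingers": 85, "translation": [20, 25, 40], "turn": 0}, {"fingers": 85, "translation": [25, 40, 30], "turn": 0}, {"fingers": 85, "translation": [30, 50, 20], "turn": -0.1}, {"fingers": 85, "translation": [30, 50, 10], "turn": -0.1}, {"fingers": 85, "translation": [30, 50, 10], "turn": -0.1}, {"fingers": 85, "translation": [30, 50, 10], "turn": 0}, {"fingers": 85, "translation": [30, 50, 10], "turn": 0}, {"fingers": 85, "translation": [30, 50, 0], "turn": 0}, {"fingers": 85, "translation": [30, 50, 0], "turn": 0}]}}

```text
t: 2.65
eef_pos: [0.4783, -0.2072, 0.4018]
tool_rot: [-0.0, 0.709, -0.705, 0.001]
contact_force: [0.5, -1.2, -0.3]
gripper_width: 0.994
```

Request:
{"name": "move_arm", "arguments": {"steps": [{"fingers": 85, "translation": [30, 50, 0], "turn": 0}, {"fingers": 85, "translation": [30, 50, 0], "turn": 0}, {"fingers": 85, "translation": [20, 50, 0], "turn": 0}, {"fingers": 85, "translation": [20, 50, 0], "turn": 0}, {"fingers": 85, "translation": [0, 5, 0], "turn": 0}, {"fingers": 85, "translation": [0, 0, 0], "turn": 0}, {"fingers": 85, "translation": [0, 0, 0], "turn": 0}, {"fingers": 85, "translation": [0, 0, 0], "turn": 0}]}}

```text
t: 3.65
eef_pos: [0.5774, -0.0056, 0.4015]
tool_rot: [0.0, 0.708, -0.706, 0.0]
contact_force: [-0.1, -0.3, 0.3]
gripper_width: 0.993
```

```bash
python3 - <<'E'
from h import *
o=get_obs(); print(o["q"],o["eef_pos"],o["tool_rot"])
shot("wrist","w1")
for n,z in [("knob",.193),("port",.1),("shutter",.1),("stand",0),("rotor",0),("tube_red1_mid",.093),("tube_yellow1_mid",.093)]:
    for r in place_of("wrist",n)[:4]: print(n,round(r["conf"],2),np.round(r["xy"],1),np.round(atz("wrist",r["xy"],z)[:2],4))
E
```

```text
[ 0.22548486  0.23186287 -0.39934222  1.53409706  0.09156427  1.39387487
 -1.74897126] [ 0.57741658 -0.00556805  0.40146166] [ 1.31444868e-04  7.07885200e-01 -7.06327422e-01  3.15640331e-04]
knob 0.88 [250.9 144.1] [5.965e-01 4.000e-04]
shutter 0.43 [460.3  46.8] [ 0.7152 -0.286 ]
tube_yellow1_mid 0.57 [55.3 69.8] [0.6837 0.2829]
tube_yellow1_mid 0.19 [429.6 207.2] [ 0.4737 -0.2953]
```

View pics/w1.png

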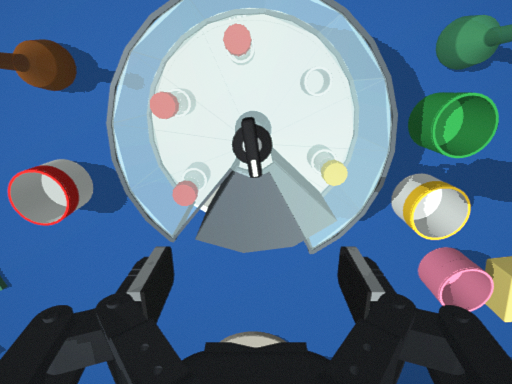

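```bash
python3 - <<'E'
from h import *
from scipy.optimize import least_squares
W=[(108,118),(397,120),(165,12),(352,12)]
T=[(165+x/4,90+y/4) for x,y in [(305,55),(49,290),(558,300),(127,115),(483,118)]]
cw=calibration("wrist")
for nm,S in [("w",[("wrist",W)]),("t",[("top",T)]),("both",[("wrist",W),("top",T)])]:
    P=np.array([atz(c,p,.168)[:2] for c,L in S for p in L])
    f=least_squares(lambda v:np.hypot(*(P-v[:2]).T)-.184,[.59,0]); print(nm,f.x,np.round(f.fun*1000,1))
    c=f.x
for cam,p in [("wrist",(172,240)),("wrist",(312,252)),("top",(165+140/4,90+483/4)),("top",(165+410/4,90+512/4))]:
    for z in(.168,.164):
        w=atz(cam,p,z)[:2]-c; print(cam,p,z,np.hypot(*w),np.rad2deg(np.arctan2(w[1],w[0]))%360)
# overlay
for s in [("wrist",2,(60,0,450,290)),("top",4,(165,90,320,240))]:
    cam,k,(x0,y0,x1,y1)=s
    im=cv2.resize(read_camera(cam)[y0:y1,x0:x1],None,fx=k,fy=k,interpolation=cv2.INTER_CUBIC)
    a=np.linspace(0,2*np.pi,200)
    for r,z,col in[(.184,.168,(0,255,0)),(.184,0,(0,0,255))]:
        for q in (proj(cam,np.c_[c[0]+r*np.cos(a),c[1]+r*np.sin(a),0*a+z])-[x0,y0])*k: cv2.circle(im,tuple(np.int32(q)),1,col,-1)
    cv2.imwrite(f"pics/o_{cam}.png",im[:600,:800])
E
```

```text
w [ 0.59072054 -0.00209104] [ 2.4 -1.1 -3.2  3. ]
t [ 0.59211305 -0.00384791] [-3.4 -1.  -0.9  2.4  2.3]
both [ 0.59153701 -0.00302789] [ 3.2 -2.2 -3.3  1.8 -2.9 -1.8 -0.1  2.3  3.3]
wrist (172, 240) 0.168 0.1837318133265423 139.54597171609245
wrist (172, 240) 0.164 0.1862563965039625 139.69258206681988
wrist (312, 252) 0.168 0.18000465307549898 208.16777114512684
wrist (312, 252) 0.164 0.18257181110803963 208.05614339784802
top (200.0, 210.75) 0.168 0.17794920515376292 141.08587326346296
top (200.0, 210.75) 0.164 0.17788256220256726 140.87635812213816
top (267.5, 218.0) 0.168 0.17432928039946574 206.8079712362875
top (267.5, 218.0) 0.164 0.17406479999487506 206.92817105486475
```

View pics/o_wrist.png

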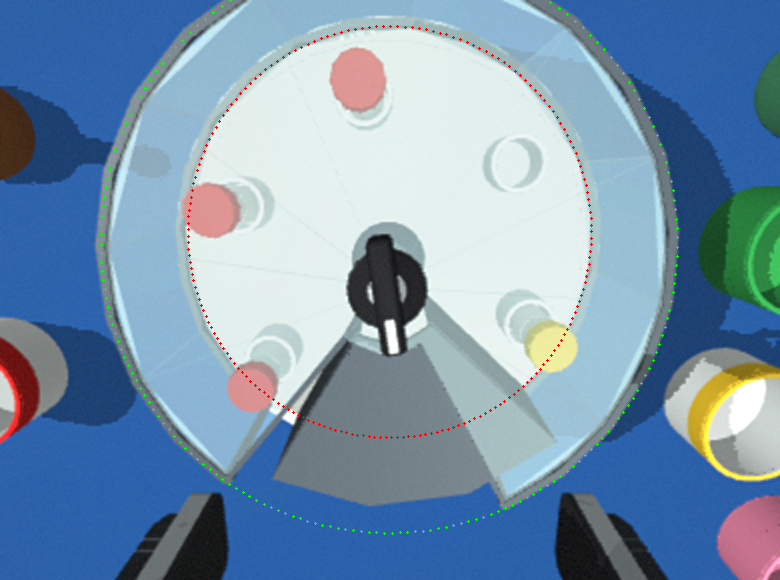

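View pics/o_top.png

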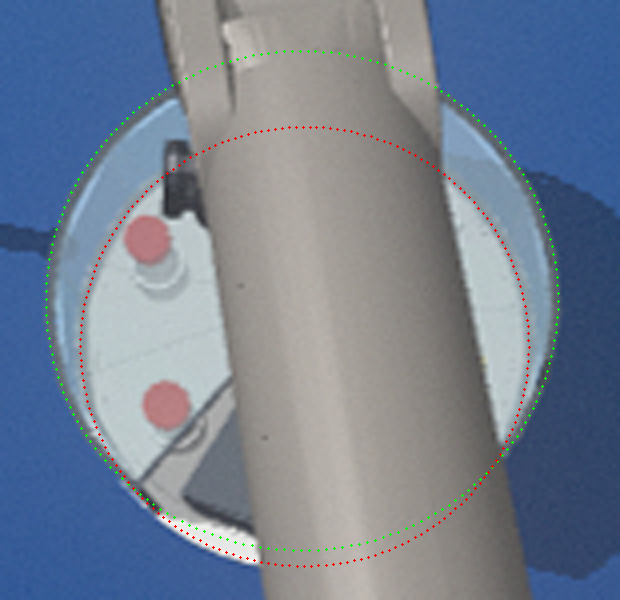

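```bash
python3 - <<'E'
from h import *
im=read_camera("wrist")
c=np.array([.591,-.003])
for n,p in [("mark",(60+393/2,353/2)),("tail",(60+379/2,237/2))]:
    print(n,atz("wrist",p,.209))
a=atz("wrist",(60+393/2,353/2),.209)-atz("wrist",(60+379/2,237/2),.209)
print(np.linalg.norm(a),np.rad2deg(np.arctan2(a[1],a[0]))%360)
for n,p,off in [("y",(60+552/2,347/2),60),("r300",(60+252/2,387/2),300),("r240",(60+211/2,210/2),240),("r180",(60+358/2,80/2),180)]:
    w=atz("wrist",p,.150)[:2]; d=w-c; print(n,w,np.hypot(*d),(np.rad2deg(np.arctan2(d[1],d[0]))-off)%360)
E
```

```text
mark [ 0.56064979 -0.00533201  0.209     ]
tail [0.62834272 0.00293029 0.209     ]
0.06819529843053623 186.95885389410606
y [ 0.54786826 -0.11698017] 0.1218680646388052 189.27263558330384
r300 [0.5169715  0.09529153] 0.12305056710128809 186.98531829934373
r240 [0.63910922 0.11302845] 0.12560692327742534 187.4794930158087
r180 [0.71549956 0.01665561] 0.1260415901774832 188.97163360335128
```

Request:
{"name": "move_arm", "arguments": {"steps": [{"fingers": 60, "translation": [15, 3, -40], "turn": 0.133}, {"fingers": 60, "translation": [0, 0, -55], "turn": 0}, {"fingers": 50, "translation": [0, 0, -55], "turn": 0}, {"fingers": 50, "translation": [0, 0, -40], "turn": 0}, {"fingers": 50, "translation": [0, 0, -25], "turn": 0}, {"fingers": 40, "translation": [0, 0, 0], "turn": 0}, {"fingers": 40, "translation": [0, 0, 0], "turn": 0}]}}

```text
t: 5.08
eef_pos: [0.5934, -0.0007, 0.1876]
tool_rot: [-0.001, 0.754, -0.657, 0.001]
contact_force: [-0.0, 0.3, 0.2]
gripper_width: 0.472
```

```bash
python3 - <<'E'
from h import *
o=get_obs(); print(o["q"],o["eef_pos"],o["contact_force"])
shot("wrist","w2");shot("scene","s2",(150,130,330,300),4)
E
```

```text
[ 0.2060653   0.41831978 -0.40066702  1.78010375  0.19213341  0.97977419
 -1.70387123] [ 0.59342332 -0.0007052   0.18756056] [-0.01425393  0.25701236  0.16531355]
```

View pics/w2.png

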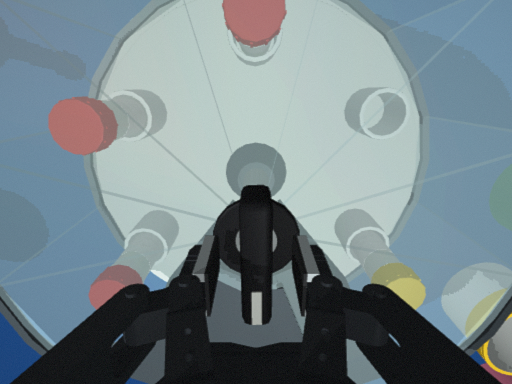

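View pics/s2.png

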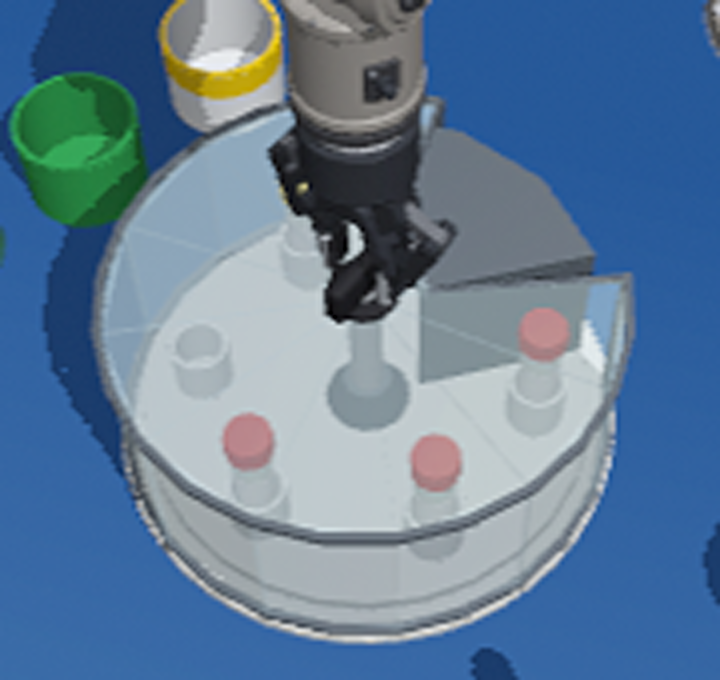

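Request:
{"name": "move_arm", "arguments": {"newtons": 30, "steps": [{"fingers": 0, "translation": [0, 0, 0], "turn": 0}, {"fingers": 0, "translation": [0, 0, 0], "turn": 0}, {"fingers": 0, "translation": [0, 0, 0], "turn": 0}, {"fingers": 0, "translation": [0, 0, 0], "turn": 0}, {"fingers": 0, "translation": [0, 0, 0], "turn": 0}]}}

```text
t: 5.8
eef_pos: [0.5931, -0.001, 0.1874]
tool_rot: [-0.0, 0.754, -0.657, 0.001]
contact_force: [-1.5, -1.1, 5.4]
gripper_width: 0.181
```

Request:
{"name": "move_arm", "arguments": {"steps": [{"fingers": 0, "translation": [0, 0, 0], "turn": 0.1}, {"fingers": 0, "translation": [0, 0, 0], "turn": 0.12}, {"fingers": 0, "translation": [0, 0, 0], "turn": 0.12}, {"fingers": 0, "translation": [0, 0, 0], "turn": 0.12}, {"fingers": 0, "translation": [0, 0, 0], "turn": 0.12}, {"fingers": 0, "translation": [0, 0, 0], "turn": 0.12}, {"fingers": 0, "translation": [0, 0, 0], "turn": 0.1}, {"fingers": 0, "translation": [0, 0, 0], "turn": 0}, {"fingers": 0, "translation": [0, 0, 0], "turn": 0}]}}

```text
t: 6.92
eef_pos: [0.5934, -0.0013, 0.1874]
tool_rot: [-0.0, 0.95, -0.312, 0.001]
contact_force: [-0.6, -2.2, 6.1]
gripper_width: 0.185
```

```bash
python3 - <<'E'
from h import *
o=get_obs(); q=o["tool_rot"]; print(o["q"],o["eef_pos"],o["contact_force"],o["torque"], np.rad2deg(2*np.arctan2(q[2],q[1])))
shot("wrist","w3");shot("scene","s3",(150,130,330,280),4)
E
```

```text
[ 0.33265054  0.44747029 -0.56943648  1.77183012  0.28145183  1.00213045
 -0.97858406] [ 0.59336251 -0.00133471  0.18740423] [-0.6137372  -2.24253791  6.08480568] [-0.20196472  0.14989265  0.07811783] -36.312307632570125
```

View pics/w3.png

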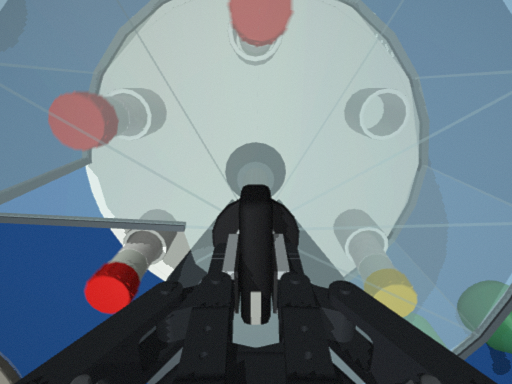

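View pics/s3.png

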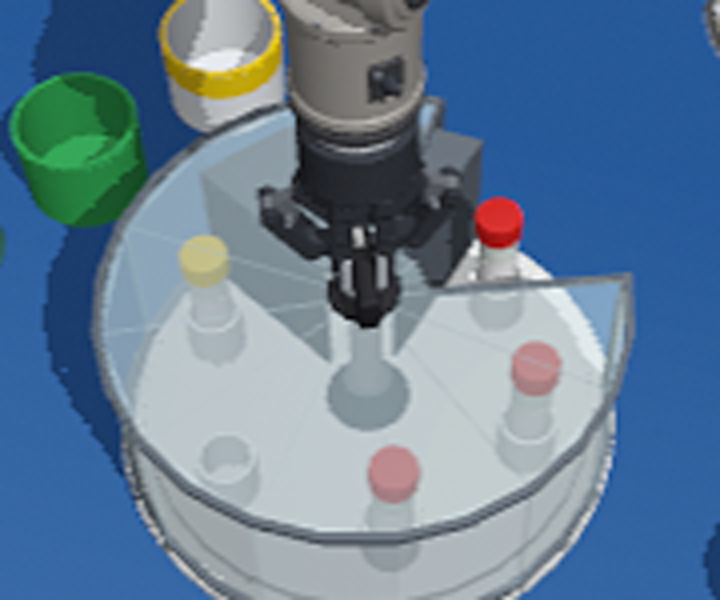

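Request:
{"name": "move_arm", "arguments": {"steps": [{"fingers": 60, "translation": [0, 0, 0], "turn": 0}, {"fingers": 60, "translation": [0, 0, 0], "turn": 0}, {"fingers": 60, "translation": [0, 0, 0], "turn": 0}, {"fingers": 60, "translation": [0, 0, 50], "turn": 0}, {"fingers": 60, "translation": [-20, 0, 20], "turn": -0.15}, {"fingers": 60, "translation": [-20, 3, 0], "turn": -0.18}, {"fingers": 60, "translation": [-25, 3, 0], "turn": -0.18}, {"fingers": 60, "translation": [-20, 3, 0], "turn": -0.18}, {"fingers": 60, "translation": [-20, 2, 0], "turn": -0.18}, {"fingers": 60, "translation": [-20, 2, 0], "turn": -0.18}]}}

```text
t: 8.28
eef_pos: [0.4668, 0.0123, 0.2563]
tool_rot: [0.0, -0.664, 0.748, 0.0]
contact_force: [1.1, -0.4, -0.6]
gripper_width: 0.707
```

```bash
python3 - <<'E'
from h import *
o=get_obs(); q=o["tool_rot"]; print(o["q"],o["eef_pos"],o["joint_vel"].max(), np.rad2deg(2*np.arctan2(q[2],q[1])))
shot("wrist","w4")
for r in place_of("wrist","tube_red1_mid")[:4]: print(r, atz("wrist",r["xy"],.093))
for r in outline_of("wrist","tube_red1_mid")[:4]: print(r["conf"],r["xy"])
E
```

```text
[ 0.27559279  0.13818584 -0.47288458  1.97772605  0.07269295  1.04182707
 -1.91885075] [0.46681104 0.01233422 0.25627106] 0.32945572240418813 263.24461267114003
0.2 [224.0, 82.1]
```

View pics/w4.png

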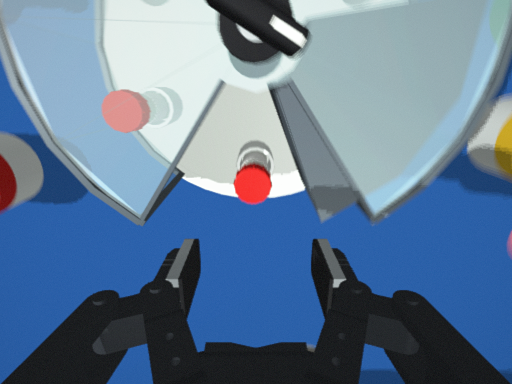

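```bash
cat >> h.py <<'E'
def cap(col="red",z=.152,near=None,cam="wrist"):
    im=read_camera(cam); hsv=cv2.cvtColor(im,cv2.COLOR_BGR2HSV)
    if col=="red": m=((hsv[...,0]<6)|(hsv[...,0]>174))&(hsv[...,1]>170)&(hsv[...,2]>120)
    else: m=(hsv[...,0]>20)&(hsv[...,0]<34)&(hsv[...,1]>150)&(hsv[...,2]>120)
    n,l,s,c=cv2.connectedComponentsWithStats(m.astype(np.uint8))
    out=[]
    for i in range(1,n):
        if s[i,4]>80:
            x,y,w,h,a=s[i]; out.append((tuple(np.round(c[i],1)),(int(w),int(h),int(a)),np.round(atz(cam,c[i],z)[:2],4)))
    return out
def jaw(o): q=o["tool_rot"]; a=np.rad2deg(2*np.arctan2(q[2],q[1])); return (a+180)%360-180
E
python3 - <<'E'
from h import *
o=get_obs(); print(o["eef_pos"],jaw(o))
for r in cap(): print(r)
E
```

```text
[0.46715526 0.01219407 0.25648384] -96.27888534293652
((np.float64(252.1), np.float64(182.7)), (37, 39, 1082), array([0.4719, 0.0145]))
```

Request:
{"name": "move_arm", "arguments": {"newtons": 40, "steps": [{"fingers": 60, "translation": [4, 1, -40], "turn": 0}, {"fingers": 60, "translation": [0, 0, -45], "turn": 0}, {"fingers": 60, "translation": [0, 0, -35], "turn": 0}, {"fingers": 60, "translation": [0, 0, -15], "turn": 0}, {"fingers": 60, "translation": [0, 0, 0], "turn": 0}, {"fingers": 20, "translation": [0, 0, 0], "turn": 0}, {"fingers": 20, "translation": [0, 0, 0], "turn": 0}, {"fingers": 20, "translation": [0, 0, 0], "turn": 0}, {"fingers": 20, "translation": [0, 0, 0], "turn": 0}]}}

```text
t: 9.6
eef_pos: [0.4729, 0.0132, 0.1227]
tool_rot: [0.001, -0.666, 0.746, -0.001]
contact_force: [-0.1, -0.5, 7.5]
gripper_width: 0.385
```

```bash
python3 - <<'E'
from h import *
o=get_obs(); print(o["eef_pos"],jaw(o),o["contact_force"],o["gripper_width"]*85.4)
shot("wrist","w5"); shot("scene","s5",(150,100,390,300),3)
E
```

```text
[0.47290905 0.01319574 0.12273684] -96.43275147947344 [-0.11443301 -0.52798535  7.53344237] 32.91160256756394
```

View pics/w5.png

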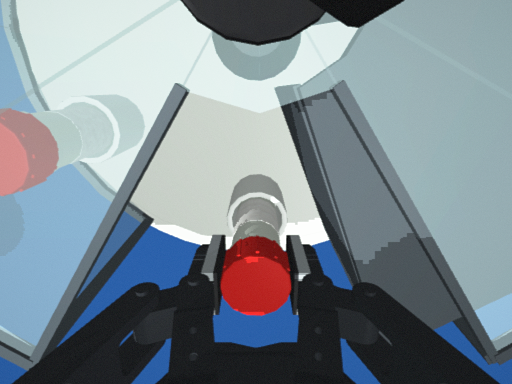

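View pics/s5.png

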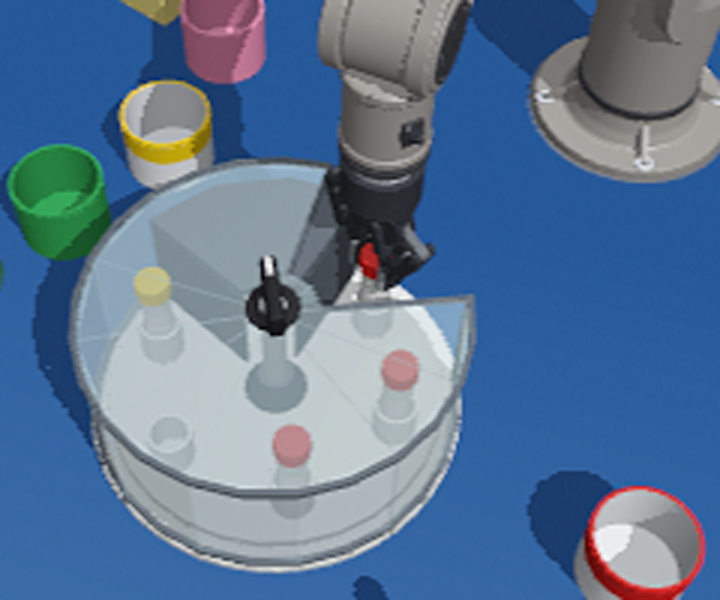

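Request:
{"name": "move_arm", "arguments": {"steps": [{"fingers": 20, "translation": [0, 0, 25], "turn": 0}, {"fingers": 20, "translation": [0, 0, 35], "turn": 0}, {"fingers": 20, "translation": [0, 0, 45], "turn": 0}, {"fingers": 20, "translation": [0, 0, 40], "turn": 0}, {"fingers": 20, "translation": [0, 0, 15], "turn": 0}, {"fingers": 20, "translation": [0, 0, 0], "turn": 0}]}}

```text
t: 10.45
eef_pos: [0.4718, 0.013, 0.2817]
tool_rot: [0.0, -0.666, 0.746, -0.001]
contact_force: [-0.7, -0.7, -1.9]
gripper_width: 0.382
```

```bash
cat >> h.py <<'E'
from scipy.optimize import least_squares
def beaker(col,cam,guess,show=None):
    im=read_camera(cam); hsv=cv2.cvtColor(im,cv2.COLOR_BGR2HSV)
    if col=="red": m=((hsv[...,0]<8)|(hsv[...,0]>172))&(hsv[...,1]>130)&(hsv[...,2]>70)
    else: m=(hsv[...,0]>18)&(hsv[...,0]<36)&(hsv[...,1]>120)&(hsv[...,2]>70)
    g=proj(cam,[[*guess,.07]])[0]; yy,xx=np.nonzero(m)
    k=np.hypot(xx-g[0],yy-g[1])<(60 if cam=="wrist" else 30); pts=np.c_[xx,yy][k]
    if show: 
        cv2.imwrite(show,im)
    # silhouette model: rim z=.08 r=.05 circle & band lower edge; match convex hull of coloured region to hull of two circles (z=.08 , zb)
    hull=cv2.convexHull(pts.astype(np.int32))
    hp=hull[:,0,:].astype(float)
    a=np.linspace(0,2*np.pi,72)
    def model(v):
        P=np.r_[np.c_[v[0]+.05*np.cos(a),v[1]+.05*np.sin(a),0*a+.08],np.c_[v[0]+.05*np.cos(a),v[1]+.05*np.sin(a),0*a+v[2]]]
        return cv2.convexHull(proj(cam,P,cal).astype(np.float32))
    cal=calibration(cam)
    f=least_squares(lambda v:[cv2.pointPolygonTest(model(v),(float(x),float(y)),True) for x,y in hp],[*guess,.06],diff_step=1e-3)
    return f.x,np.abs(f.fun).mean(),len(pts)
E
python3 - <<'E'
from h import *
o=get_obs(); print(o["eef_pos"],jaw(o),o["contact_force"],o["gripper_width"]*85.4)
for cam in("top","scene"):
    print(cam,beaker("red",cam,(.482,.365)),beaker("yellow",cam,(.455,-.33)))
shot("wrist","w6"); shot("scene","s6",(150,100,410,300),3);shot("top","t6",(80,150,390,290),2.5)
E
```

```text
[0.47180327 0.01303668 0.28174024] -96.43931945978801 [-0.65895081 -0.66430666 -1.9389309 ] 32.64231051394371
top (array([0.48158517, 0.36071378, 0.07440459]), np.float64(0.12570352883431152), 133) (array([ 0.45455808, -0.32669276,  0.05957242]), np.float64(0.11724095726924946), 164)
scene (array([0.48379875, 0.36305719, 0.05191528]), np.float64(0.09946191716870696), 298) (array([ 0.45638945, -0.32651166,  0.05036448]), np.float64(0.11683030187774117), 239)
```

View pics/s6.png

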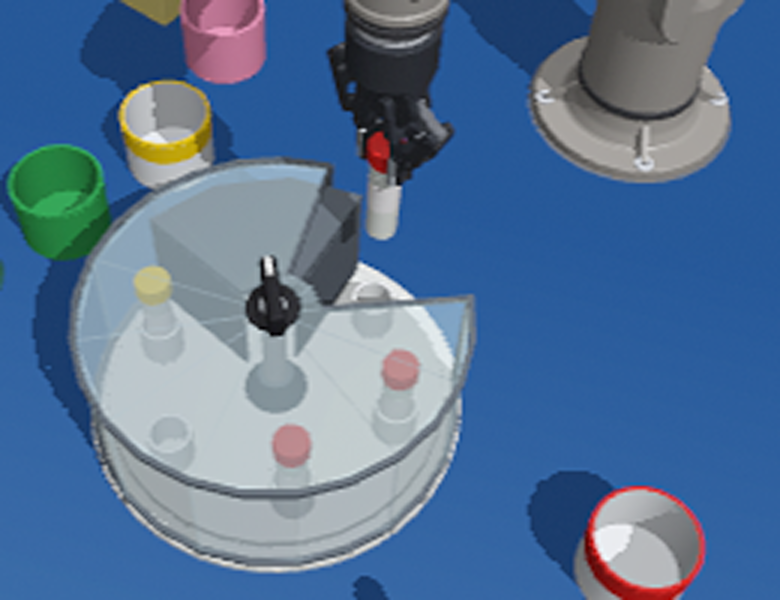

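View pics/t6.png

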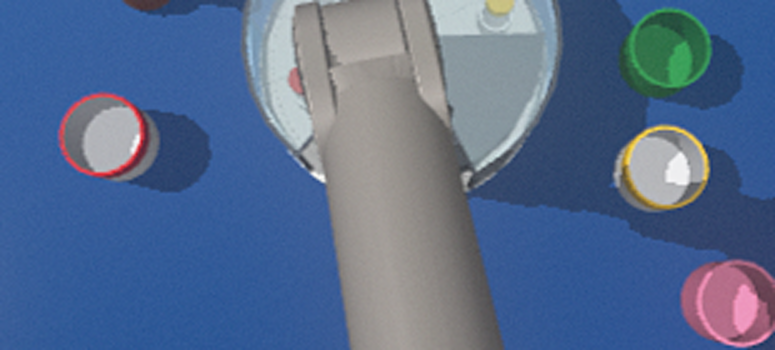

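Request:
{"name": "move_arm", "arguments": {"steps": [{"fingers": 20, "translation": [5, 35, 0], "turn": 0}, {"fingers": 20, "translation": [5, 45, 0], "turn": 0.1}, {"fingers": 20, "translation": [5, 50, 0], "turn": 0.1}, {"fingers": 20, "translation": [5, 50, 0], "turn": 0.1}, {"fingers": 20, "translation": [5, 50, 0], "turn": 0.1}, {"fingers": 20, "translation": [5, 50, 0], "turn": 0.1}, {"fingers": 20, "translation": [5, 45, 0], "turn": 0.02}, {"fingers": 20, "translation": [0, 35, 0], "turn": 0}, {"fingers": 20, "translation": [0, 0, 0], "turn": 0}, {"fingers": 20, "translation": [0, 0, 0], "turn": 0}]}}

```text
t: 12.05
eef_pos: [0.5067, 0.3722, 0.2805]
tool_rot: [0.001, 0.836, -0.549, 0.0]
contact_force: [-0.2, -1.0, -0.4]
gripper_width: 0.384
```

```bash
python3 - <<'E'
from h import *
o=get_obs(); print(o["eef_pos"],jaw(o),o["q"][6],o["gripper_width"]*85.4)
shot("wrist","w7")
for cam in("top","scene"):
    print(cam,beaker("red",cam,(.482,.365)))
E
```

```text
[0.50669515 0.37224066 0.28054599] -66.655690682833 -2.1371148686564903 32.782796509353716
top (array([0.48108599, 0.35956064, 0.07998708]), np.float64(0.3242805108434875), 40)
scene (array([0.48402532, 0.36310449, 0.05243251]), np.float64(0.11443257510689316), 288)
```

View pics/w7.png

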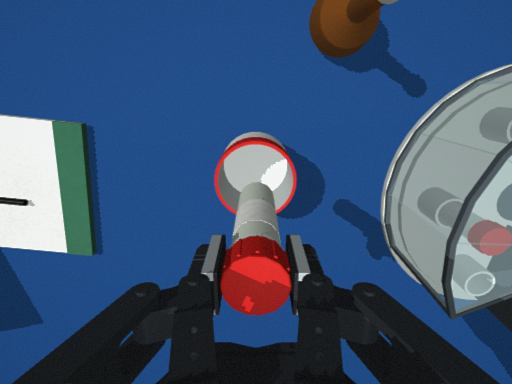

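```bash
python3 - <<'E'
from h import *
print(atz("wrist",(256,177),.08))
E
```

```text
[0.48889974 0.3628867  0.08      ]
```

Request:
{"name": "move_arm", "arguments": {"steps": [{"fingers": 20, "translation": [1, 1, -40], "turn": 0}, {"fingers": 20, "translation": [0, 0, -50], "turn": 0}, {"fingers": 20, "translation": [0, 0, -45], "turn": 0}, {"fingers": 20, "translation": [0, 0, -30], "turn": 0}, {"fingers": 20, "translation": [0, 0, -16], "turn": 0}, {"fingers": 20, "translation": [0, 0, -4], "turn": 0}, {"fingers": 20, "translation": [0, 0, 0], "turn": 0}]}}

```text
t: 13.08
eef_pos: [0.5082, 0.3745, 0.0973]
tool_rot: [-0.001, 0.836, -0.549, 0.0]
contact_force: [-0.1, 0.3, -0.7]
gripper_width: 0.382
```

```bash
python3 - <<'E'
from h import *
o=get_obs(); print(o["eef_pos"],o["contact_force"],o["gripper_width"]*85.4)
shot("wrist","w8");shot("scene","s8",(290,200,450,330),4)
E
```

```text
[0.50815176 0.3744856  0.09734623] [-0.08978177  0.27187976 -0.67782122] 32.660383612238284
```

View pics/s8.png

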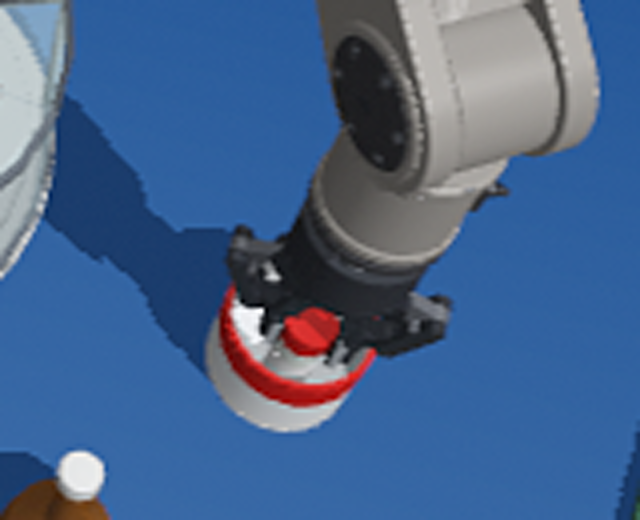

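View pics/w8.png

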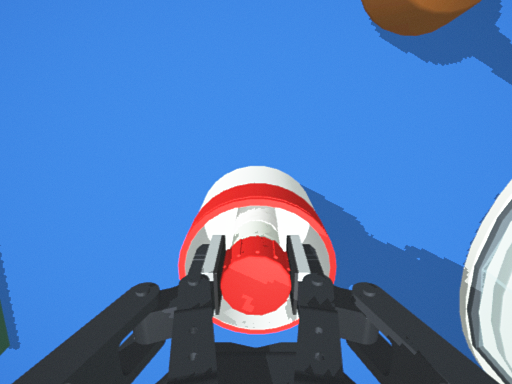

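Request:
{"name": "move_arm", "arguments": {"steps": [{"fingers": 20, "translation": [0, 0, -3], "turn": 0}, {"fingers": 20, "translation": [0, 0, 0], "turn": 0}, {"fingers": 50, "translation": [0, 0, 0], "turn": 0}, {"fingers": 50, "translation": [0, 0, 0], "turn": 0}, {"fingers": 50, "translation": [0, 0, 0], "turn": 0}, {"fingers": 50, "translation": [0, 0, 20], "turn": 0}, {"fingers": 50, "translation": [0, 0, 50], "turn": 0}, {"fingers": 50, "translation": [0, 0, 55], "turn": 0}, {"fingers": 50, "translation": [0, -20, 55], "turn": 0}, {"fingers": 50, "translation": [0, -40, 0], "turn": 0}]}}

```text
t: 14.42
eef_pos: [0.5085, 0.3178, 0.2802]
tool_rot: [-0.005, 0.837, -0.548, 0.002]
contact_force: [-0.3, -0.8, -0.7]
gripper_width: 0.588
```

```bash
python3 - <<'E'
from h import *
o=get_obs(); print(o["eef_pos"],jaw(o),o["contact_force"])
shot("wrist","w9");shot("scene","s9",(290,200,450,330),4)
E
```

```text
[0.50853768 0.31780927 0.28024976] -66.42490910962435 [-0.29576451 -0.80440141 -0.74342766]
```

View pics/s9.png

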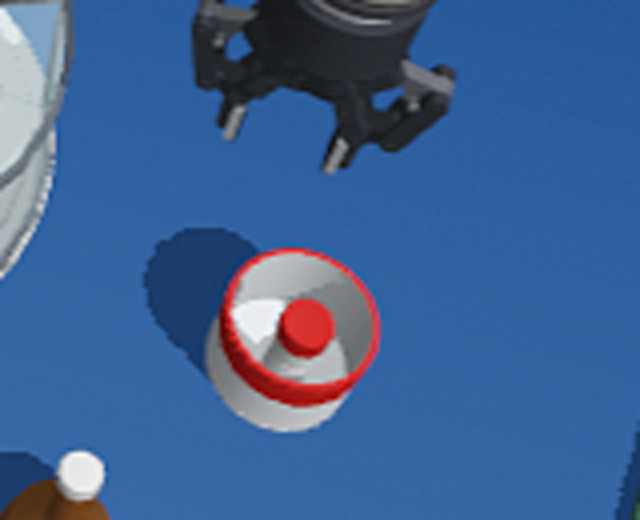

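Request:
{"name": "move_arm", "arguments": {"steps": [{"fingers": 50, "translation": [10, -30, 0], "turn": 0.05}, {"fingers": 50, "translation": [10, -45, 0], "turn": 0.1}, {"fingers": 50, "translation": [10, -50, 0], "turn": 0.1}, {"fingers": 50, "translation": [15, -50, 0], "turn": 0.1}, {"fingers": 50, "translation": [15, -50, 0], "turn": 0.1}, {"fingers": 50, "translation": [15, -50, 0], "turn": 0.075}, {"fingers": 50, "translation": [10, -44, 0], "turn": 0}, {"fingers": 50, "translation": [0, 0, -10], "turn": 0}, {"fingers": 50, "translation": [0, 0, 0], "turn": 0}]}}

```text
t: 15.65
eef_pos: [0.5919, -0.0038, 0.263]
tool_rot: [-0.0, 0.95, -0.313, -0.001]
contact_force: [0.0, 0.2, 0.2]
gripper_width: 0.591
```

```bash
python3 - <<'E'
from h import *
o=get_obs(); print(o["eef_pos"],jaw(o),o["contact_force"])
shot("wrist","w10")
E
```

```text
[ 0.59191768 -0.00379494  0.26304572] -36.5033819893095 [0.04053034 0.17043381 0.15338596]
```

View pics/w10.png

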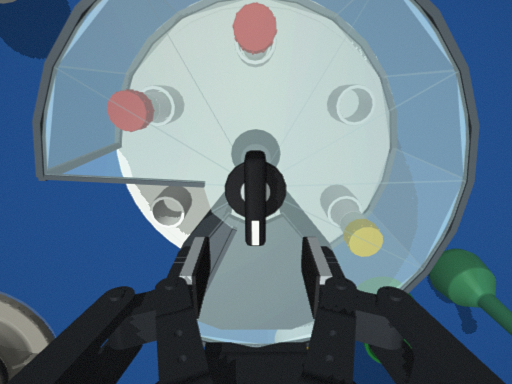

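Request:
{"name": "move_arm", "arguments": {"newtons": 30, "steps": [{"fingers": 50, "translation": [1.5, 2.5, -40], "turn": 0}, {"fingers": 50, "translation": [0, 0, -25], "turn": 0}, {"fingers": 50, "translation": [0, 0, -10], "turn": 0}, {"fingers": 0, "translation": [0, 0, 0], "turn": 0}, {"fingers": 0, "translation": [0, 0, 0], "turn": 0}, {"fingers": 0, "translation": [0, 0, 0], "turn": 0}, {"fingers": 0, "translation": [0, 0, 0], "turn": 0}, {"fingers": 0, "translation": [0, 0, 0], "turn": 0}]}}

```text
t: 16.7
eef_pos: [0.5938, -0.0009, 0.1898]
tool_rot: [-0.0, 0.95, -0.313, -0.0]
contact_force: [-4.8, 3.1, 4.1]
gripper_width: 0.178
```

Request:
{"name": "move_arm", "arguments": {"steps": [{"fingers": 0, "translation": [0, 0, 0], "turn": 0.107}, {"fingers": 0, "translation": [0, 0, 0], "turn": 0.12}, {"fingers": 0, "translation": [0, 0, 0], "turn": 0.12}, {"fingers": 0, "translation": [0, 0, 0], "turn": 0.12}, {"fingers": 0, "translation": [0, 0, 0], "turn": 0.12}, {"fingers": 0, "translation": [0, 0, 0], "turn": 0.12}, {"fingers": 0, "translation": [0, 0, 0], "turn": 0.12}, {"fingers": 0, "translation": [0, 0, 0], "turn": 0.12}, {"fingers": 0, "translation": [0, 0, 0], "turn": 0.1}, {"fingers": 0, "translation": [0, 0, 0], "turn": 0}]}}

```text
t: 17.95
eef_pos: [0.5936, -0.0008, 0.1897]
tool_rot: [-0.001, 0.979, 0.204, 0.0]
contact_force: [-5.7, 3.2, 3.7]
gripper_width: 0.181
```

```bash
python3 - <<'E'
from h import *
o=get_obs(); print(o["eef_pos"],jaw(o),o["q"],o["contact_force"],o["gripper_width"]*85)
E
```

```text
[ 0.5936016  -0.00083473  0.18974067] 23.56036613035849 [ 0.55974867  0.54134446 -0.90107352  1.75285338  0.47401452  1.08137764
 -0.09057984] [-5.68493478  3.17714844  3.74914521] 15.390902641452175
```

Request:
{"name": "move_arm", "arguments": {"steps": [{"fingers": 60, "translation": [0, 0, 0], "turn": 0}, {"fingers": 60, "translation": [0, 0, 0], "turn": 0}, {"fingers": 60, "translation": [0, 0, 0], "turn": 0}, {"fingers": 60, "translation": [0, 0, 50], "turn": 0}, {"fingers": 60, "translation": [-10, 0, 20], "turn": -0.16}, {"fingers": 60, "translation": [-10, 1, 0], "turn": -0.18}, {"fingers": 60, "translation": [-10, 1, 0], "turn": -0.18}, {"fingers": 60, "translation": [-10, 1, 0], "turn": -0.18}, {"fingers": 60, "translation": [-10, 2, 0], "turn": -0.18}, {"fingers": 60, "translation": [-10, 2, 0], "turn": -0.18}]}}

```text
t: 19.2
eef_pos: [0.5339, 0.0046, 0.2585]
tool_rot: [-0.0, 0.947, -0.323, 0.0]
contact_force: [0.5, 0.5, -0.4]
gripper_width: 0.705
```

Request:
{"name": "move_arm", "arguments": {"steps": [{"fingers": 60, "translation": [-10, 1, 0], "turn": -0.18}, {"fingers": 60, "translation": [-10, 1, 0], "turn": -0.18}, {"fingers": 60, "translation": [-10, 2, 0], "turn": -0.18}, {"fingers": 60, "translation": [-10, 2, 0], "turn": -0.18}, {"fingers": 60, "translation": [-10, 2, 0], "turn": -0.18}, {"fingers": 60, "translation": [-10, 0, 0], "turn": -0.13}, {"fingers": 60, "translation": [-3, 0, 0], "turn": 0}, {"fingers": 60, "translation": [0, 0, 0], "turn": 0}]}}

```text
t: 20.2
eef_pos: [0.4712, 0.0126, 0.2585]
tool_rot: [0.0, -0.668, 0.744, -0.0]
contact_force: [0.4, 0.1, -0.4]
gripper_width: 0.701
```

```bash
python3 - <<'E'
from h import *
o=get_obs(); print(o["eef_pos"],jaw(o),o["q"][6])
for r in cap(): print(r)
shot("wrist","w11")
E
```

```text
[0.47124105 0.01258476 0.25846812] -96.16921175786354 -1.9400101167763983
((np.float64(252.9), np.float64(185.4)), (37, 40, 1067), array([0.4723, 0.0146]))
```

View pics/w11.png

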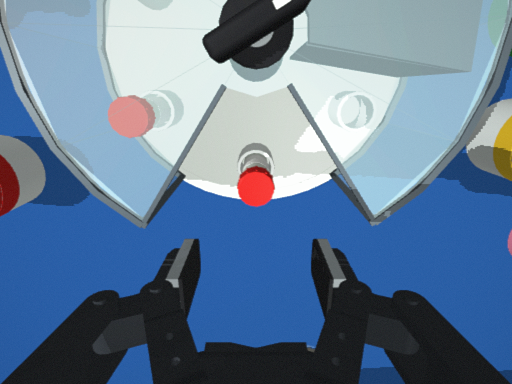

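Request:
{"name": "move_arm", "arguments": {"newtons": 40, "steps": [{"fingers": 60, "translation": [1, 1, -40], "turn": 0}, {"fingers": 60, "translation": [0, 0, -45], "turn": 0}, {"fingers": 60, "translation": [0, 0, -37], "turn": 0}, {"fingers": 60, "translation": [0, 0, -15], "turn": 0}, {"fingers": 60, "translation": [0, 0, 0], "turn": 0}, {"fingers": 20, "translation": [0, 0, 0], "turn": 0}, {"fingers": 20, "translation": [0, 0, 0], "turn": 0}, {"fingers": 20, "translation": [0, 0, 0], "turn": 0}, {"fingers": 20, "translation": [0, 0, 0], "turn": 0}]}}

```text
t: 21.42
eef_pos: [0.4734, 0.0137, 0.1228]
tool_rot: [0.001, -0.667, 0.745, -0.001]
contact_force: [-0.6, 0.5, 7.5]
gripper_width: 0.381
```

Request:
{"name": "move_arm", "arguments": {"steps": [{"fingers": 20, "translation": [0, 0, 25], "turn": 0}, {"fingers": 20, "translation": [0, 0, 35], "turn": 0}, {"fingers": 20, "translation": [0, 0, 45], "turn": 0}, {"fingers": 20, "translation": [0, 0, 40], "turn": 0}, {"fingers": 20, "translation": [0, 0, 15], "turn": 0}, {"fingers": 20, "translation": [0, 0, 0], "turn": 0}]}}

```text
t: 22.18
eef_pos: [0.4723, 0.0135, 0.2818]
tool_rot: [0.0, -0.667, 0.745, -0.001]
contact_force: [0.9, 0.9, -0.2]
gripper_width: 0.386
```

```bash
python3 - <<'E'
from h import *
o=get_obs(); print(o["eef_pos"],jaw(o),o["contact_force"],o["gripper_width"]*85.4)
for cam in("top","scene"):
    print(cam,beaker("red",cam,(.483,.362)),beaker("yellow",cam,(.455,-.33)))
print(cap("red",.122,cam="scene"),cap("red",.122,cam="top"))
shot("scene","s12",(150,100,410,300),3)
E
```

```text
[0.47234603 0.01347922 0.28178061] -96.33781143653141 [ 0.89098144  0.85710425 -0.20036886] 32.92917509879756
top (array([0.48155053, 0.36095695, 0.07404681]), np.float64(0.18653813332498773), 228) (array([ 0.45455982, -0.32669328,  0.05955916]), np.float64(0.11733411702357727), 163)
scene (array([0.48380242, 0.36304645, 0.05157797]), np.float64(0.08953977993689945), 466) (array([ 0.45639916, -0.32651534,  0.05028853]), np.float64(0.12051102734403137), 240)
[((np.float64(361.4), np.float64(293.0)), (38, 32, 179), array([0.5422, 0.3832])), ((np.float64(366.3), np.float64(281.4)), (13, 14, 144), array([0.5086, 0.3733]))] [((np.float64(113.7), np.float64(194.1)), (13, 12, 102), array([0.5031, 0.369 ]))]
```

View pics/s12.png

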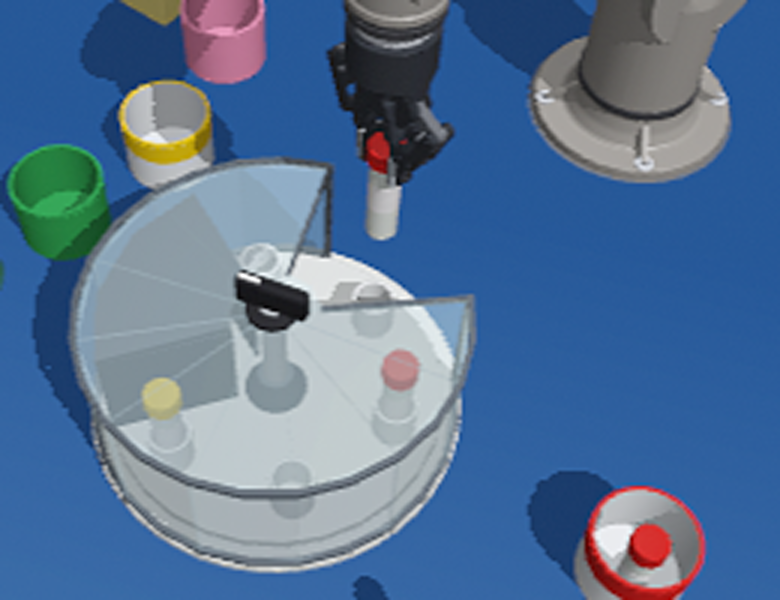

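Request:
{"name": "move_arm", "arguments": {"steps": [{"fingers": 20, "translation": [1, 25, 0], "turn": 0.1}, {"fingers": 20, "translation": [1, 35, 0], "turn": 0.17}, {"fingers": 20, "translation": [1, 40, 0], "turn": 0.17}, {"fingers": 20, "translation": [1, 45, 0], "turn": 0.17}, {"fingers": 20, "translation": [1, 45, 0], "turn": 0.17}, {"fingers": 20, "translation": [1, 45, 0], "turn": 0.17}, {"fingers": 20, "translation": [1, 40, 0], "turn": 0.17}, {"fingers": 20, "translation": [1, 30, 0], "turn": 0.17}, {"fingers": 20, "translation": [1, 18, 0], "turn": 0.17}, {"fingers": 20, "translation": [0, 0, 0], "turn": 0.11}]}}

```text
t: 23.78
eef_pos: [0.4804, 0.3384, 0.2806]
tool_rot: [-0.001, 0.999, -0.052, -0.001]
contact_force: [-0.1, 0.1, -0.2]
gripper_width: 0.387
```

Request:
{"name": "move_arm", "arguments": {"steps": [{"fingers": 20, "translation": [0, 0, 0], "turn": 0}, {"fingers": 20, "translation": [0, 0, -20], "turn": 0}]}}

```text
t: 24.02
eef_pos: [0.4818, 0.337, 0.2615]
tool_rot: [-0.001, 0.998, -0.057, 0.001]
contact_force: [-0.2, -0.8, -0.6]
gripper_width: 0.387
```

```bash
python3 - <<'E'
from h import *
o=get_obs(); print(o["eef_pos"],jaw(o),o["contact_force"],o["gripper_width"]*85.4)
shot("wrist","w13")
E
```

```text
[0.48181468 0.33697631 0.26153949] -6.527027310259285 [-0.22577626 -0.84963482 -0.60557648] 33.055535994039936
```

View pics/w13.png

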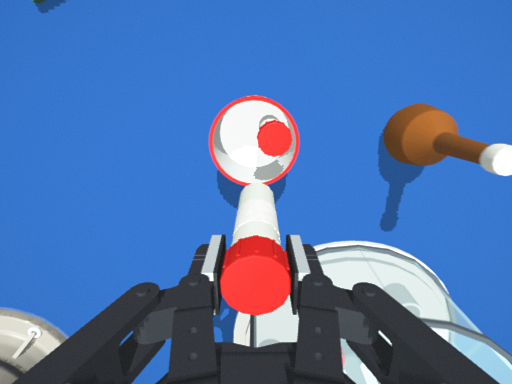

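Request:
{"name": "move_arm", "arguments": {"steps": [{"fingers": 20, "translation": [0, 0, -40], "turn": 0}, {"fingers": 20, "translation": [0, 0, -45], "turn": 0}, {"fingers": 20, "translation": [0, 0, -40], "turn": 0}, {"fingers": 20, "translation": [0, 0, -27], "turn": 0}, {"fingers": 20, "translation": [0, 0, -12], "turn": 0}, {"fingers": 20, "translation": [0, 0, -4], "turn": 0}, {"fingers": 20, "translation": [0, 0, 0], "turn": 0}]}}

```text
t: 24.95
eef_pos: [0.4814, 0.337, 0.094]
tool_rot: [-0.0, 0.998, -0.056, 0.0]
contact_force: [0.2, -0.1, 0.3]
gripper_width: 0.382
```

```bash
python3 - <<'E'
from h import *
o=get_obs(); print(o["eef_pos"],o["contact_force"],o["gripper_width"]*85.4)
shot("wrist","w14")
E
```

```text
[0.48143492 0.33698111 0.09404532] [ 0.154976   -0.11823728  0.29392028] 32.64738110356811
```

View pics/w14.png

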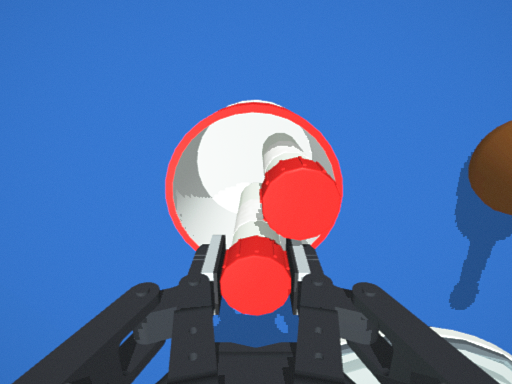

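Request:
{"name": "move_arm", "arguments": {"steps": [{"fingers": 20, "translation": [0, 0, -1], "turn": 0}, {"fingers": 50, "translation": [0, 0, 0], "turn": 0}, {"fingers": 50, "translation": [0, 0, 0], "turn": 0}, {"fingers": 50, "translation": [0, 0, 0], "turn": 0}, {"fingers": 50, "translation": [0, 0, 20], "turn": 0}, {"fingers": 50, "translation": [0, 0, 50], "turn": 0}, {"fingers": 50, "translation": [0, 0, 55], "turn": 0}, {"fingers": 50, "translation": [10, -20, 50], "turn": 0.1}, {"fingers": 50, "translation": [15, -40, 0], "turn": 0.1}, {"fingers": 50, "translation": [20, -50, 0], "turn": 0.1}]}}

```text
t: 26.25
eef_pos: [0.5262, 0.2271, 0.2699]
tool_rot: [-0.0, 0.995, 0.097, 0.002]
contact_force: [0.7, -0.0, -0.1]
gripper_width: 0.585
```

Request:
{"name": "move_arm", "arguments": {"steps": [{"fingers": 50, "translation": [20, -50, 0], "turn": 0.1}, {"fingers": 50, "translation": [20, -50, 0], "turn": 0.1}, {"fingers": 50, "translation": [15, -50, 0], "turn": 0.024}, {"fingers": 50, "translation": [10, -40, 0], "turn": 0}, {"fingers": 50, "translation": [2, -38, -10], "turn": 0}, {"fingers": 50, "translation": [0, 0, 0], "turn": 0}, {"fingers": 50, "translation": [0, 0, 0], "turn": 0}]}}

```text
t: 27.12
eef_pos: [0.593, -0.0004, 0.2585]
tool_rot: [-0.0, 0.979, 0.205, 0.001]
contact_force: [0.3, -0.2, 0.2]
gripper_width: 0.585
```

```bash
python3 - <<'E'
from h import *
o=get_obs(); print(o["eef_pos"],jaw(o),o["contact_force"])
shot("wrist","w15");shot("scene","s15",(290,200,450,330),4)
E
```

```text
[ 5.93043151e-01 -3.90425591e-04  2.58459437e-01] 23.703462607433863 [ 0.25101904 -0.22543411  0.23750807]
```

View pics/w15.png

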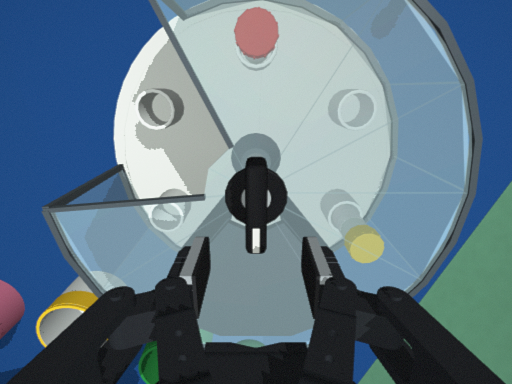

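View pics/s15.png

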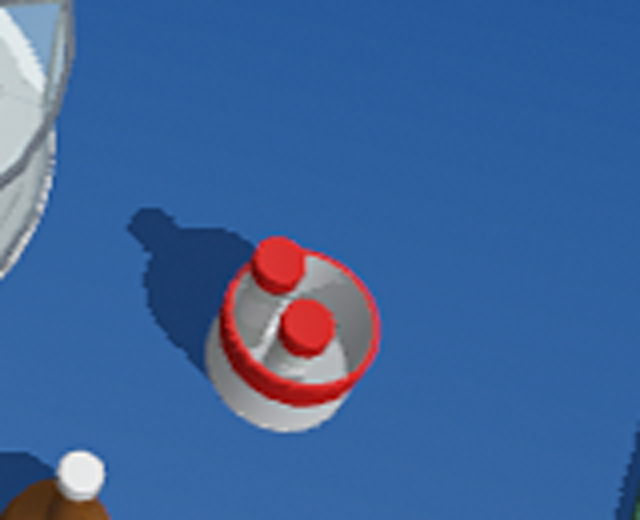

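Both red tubes stand in the red-banded beaker. Turning the next 60°.

Request:
{"name": "move_arm", "arguments": {"newtons": 30, "steps": [{"fingers": 50, "translation": [0.5, -0.5, -35], "turn": 0}, {"fingers": 50, "translation": [0, 0, -25], "turn": 0}, {"fingers": 50, "translation": [0, 0, -10], "turn": 0}, {"fingers": 0, "translation": [0, 0, 0], "turn": 0}, {"fingers": 0, "translation": [0, 0, 0], "turn": 0}, {"fingers": 0, "translation": [0, 0, 0], "turn": 0}, {"fingers": 0, "translation": [0, 0, 0], "turn": 0}, {"fingers": 0, "translation": [0, 0, 0], "turn": 0}]}}

```text
t: 28.22
eef_pos: [0.5939, -0.0014, 0.1886]
tool_rot: [0.0, 0.979, 0.205, 0.001]
contact_force: [-3.0, 0.2, 6.0]
gripper_width: 0.176
```

Request:
{"name": "move_arm", "arguments": {"steps": [{"fingers": 0, "translation": [0, 0, 0], "turn": 0.107}, {"fingers": 0, "translation": [0, 0, 0], "turn": 0.12}, {"fingers": 0, "translation": [0, 0, 0], "turn": 0.12}, {"fingers": 0, "translation": [0, 0, 0], "turn": 0.12}, {"fingers": 0, "translation": [0, 0, 0], "turn": 0.12}, {"fingers": 0, "translation": [0, 0, 0], "turn": 0.12}, {"fingers": 0, "translation": [0, 0, 0], "turn": 0.12}, {"fingers": 0, "translation": [0, 0, 0], "turn": 0.12}, {"fingers": 0, "translation": [0, 0, 0], "turn": 0.1}, {"fingers": 0, "translation": [0, 0, 0], "turn": 0}]}}

```text
t: 29.48
eef_pos: [0.5941, -0.001, 0.1886]
tool_rot: [0.0, 0.745, 0.667, 0.001]
contact_force: [-1.4, 1.5, 5.3]
gripper_width: 0.177
```

```bash
python3 - <<'E'
from h import *
o=get_obs(); print(o["eef_pos"],jaw(o),o["q"],o["contact_force"],o["gripper_width"]*85)
shot("wrist","w16")
E
```

```text
[ 0.59410839 -0.00101134  0.18864318] 83.73129873021031 [ 0.74678308  0.72591752 -1.25465413  1.74357364  0.73263144  1.23034357
  0.75952129] [-1.39219101  1.5115939   5.32388442] 15.079195081165821
```

View pics/w16.png

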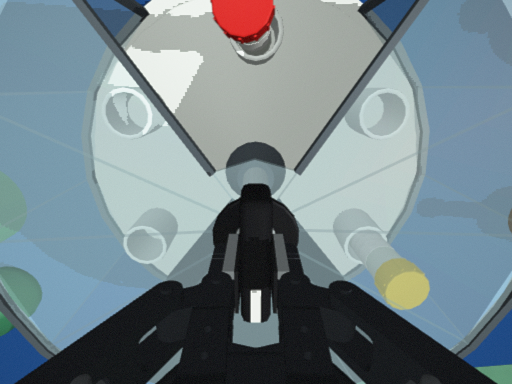

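Request:
{"name": "move_arm", "arguments": {"steps": [{"fingers": 60, "translation": [0, 0, 0], "turn": 0}, {"fingers": 60, "translation": [0, 0, 0], "turn": 0}, {"fingers": 60, "translation": [0, 0, 0], "turn": 0}, {"fingers": 60, "translation": [0, 0, 50], "turn": 0}, {"fingers": 60, "translation": [0, 0, 20], "turn": -0.16}, {"fingers": 60, "translation": [0, 0, 0], "turn": -0.18}, {"fingers": 60, "translation": [0, 0, 0], "turn": -0.18}, {"fingers": 60, "translation": [0, 0, 0], "turn": -0.18}, {"fingers": 60, "translation": [0, 0, 0], "turn": -0.18}, {"fingers": 60, "translation": [0, 0, 0], "turn": -0.18}]}}

```text
t: 30.78
eef_pos: [0.5935, -0.0019, 0.2573]
tool_rot: [0.0, 0.981, 0.196, 0.0]
contact_force: [-0.2, -0.6, 0.1]
gripper_width: 0.701
```

Request:
{"name": "move_arm", "arguments": {"steps": [{"fingers": 60, "translation": [-10, 1, 0], "turn": -0.18}, {"fingers": 60, "translation": [-10, 1, 0], "turn": -0.18}, {"fingers": 60, "translation": [-10, 2, 0], "turn": -0.18}, {"fingers": 60, "translation": [-10, 2, 0], "turn": -0.18}, {"fingers": 60, "translation": [-10, 2, 0], "turn": -0.18}, {"fingers": 60, "translation": [-10, 2, 0], "turn": -0.18}, {"fingers": 60, "translation": [-10, 1, 0], "turn": -0.18}, {"fingers": 60, "translation": [-10, 1, 0], "turn": -0.18}, {"fingers": 60, "translation": [-10, 1, 0], "turn": -0.18}, {"fingers": 60, "translation": [-10, 1, 0], "turn": -0.18}]}}

```text
t: 32.02
eef_pos: [0.4932, 0.0123, 0.2574]
tool_rot: [-0.0, 0.763, -0.646, 0.0]
contact_force: [0.0, -0.9, -0.1]
gripper_width: 0.704
```

Request:
{"name": "move_arm", "arguments": {"steps": [{"fingers": 60, "translation": [-10, 0, 0], "turn": -0.18}, {"fingers": 60, "translation": [-10, 0, 0], "turn": -0.1}, {"fingers": 60, "translation": [0, 0, 0], "turn": 0}, {"fingers": 60, "translation": [0, 0, 0], "turn": 0}]}}

```text
t: 32.52
eef_pos: [0.474, 0.0122, 0.2575]
tool_rot: [0.0, -0.668, 0.744, -0.0]
contact_force: [-0.5, -0.2, 0.1]
gripper_width: 0.704
```

```bash
python3 - <<'E'
from h import *
o=get_obs(); print(o["eef_pos"],jaw(o),o["q"])
for r in cap(): print(r)
shot("wrist","w17")
E
```

```text
[0.47395777 0.01215395 0.25745547] -96.1378502727577 [ 0.51224255  0.1854551  -0.74186861  1.94904437  0.14356483  1.05900461
 -1.96955152]
((np.float64(254.5), np.float64(189.5)), (37, 40, 1054), array([0.4712, 0.0132]))
```

View pics/w17.png

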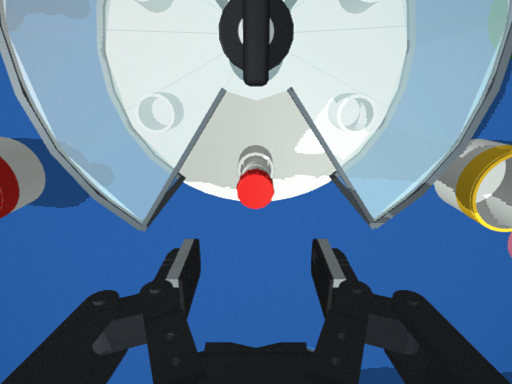

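Request:
{"name": "move_arm", "arguments": {"newtons": 40, "steps": [{"fingers": 60, "translation": [-1.5, 1, -40], "turn": 0}, {"fingers": 60, "translation": [0, 0, -45], "turn": 0}, {"fingers": 60, "translation": [0, 0, -36], "turn": 0}, {"fingers": 60, "translation": [0, 0, -15], "turn": 0}, {"fingers": 60, "translation": [0, 0, 0], "turn": 0}, {"fingers": 20, "translation": [0, 0, 0], "turn": 0}, {"fingers": 20, "translation": [0, 0, 0], "turn": 0}, {"fingers": 20, "translation": [0, 0, 0], "turn": 0}, {"fingers": 20, "translation": [0, 0, 0], "turn": 0}]}}

```text
t: 33.75
eef_pos: [0.4734, 0.0132, 0.1228]
tool_rot: [0.001, -0.667, 0.745, -0.001]
contact_force: [-1.1, -0.7, 6.7]
gripper_width: 0.382
```

Request:
{"name": "move_arm", "arguments": {"steps": [{"fingers": 20, "translation": [0, 0, 25], "turn": 0}, {"fingers": 20, "translation": [0, 0, 35], "turn": 0}, {"fingers": 20, "translation": [0, 0, 45], "turn": 0}, {"fingers": 20, "translation": [0, 0, 40], "turn": 0}, {"fingers": 20, "translation": [0, 0, 15], "turn": 0}, {"fingers": 20, "translation": [0, 0, 0], "turn": 0}]}}

```text
t: 34.5
eef_pos: [0.4723, 0.013, 0.2818]
tool_rot: [0.0, -0.667, 0.745, -0.001]
contact_force: [0.1, -0.2, -0.5]
gripper_width: 0.383
```

```bash
python3 - <<'E'
from h import *
o=get_obs(); print(o["eef_pos"],jaw(o),o["q"],o["contact_force"],o["gripper_width"]*85.4)
for cam in("top","scene"):
    print(cam,beaker("red",cam,(.483,.362)),beaker("yellow",cam,(.455,-.30)))
shot("scene","s18",(150,100,410,300),3)
E
```

```text
[0.47231477 0.01295348 0.28176112] -96.27979678798232 [ 0.5343461   0.15648483 -0.75786361  1.92037614  0.12116611  1.10858553
 -1.95186629] [ 0.10672686 -0.21397145 -0.48734106] 32.71066002190969
top (array([0.48157816, 0.36094194, 0.0669872 ]), np.float64(0.2760567785008594), 332) (array([ 0.4088439 , -0.28510328,  0.08504394]), np.float64(0.37450937919122024), 119)
scene (array([0.48023354, 0.36086859, 0.04283983]), np.float64(0.6600174802088035), 606) (array([ 0.42630554, -0.26705831,  0.10459483]), np.float64(0.18995105514937144), 244)
```

View pics/s18.png

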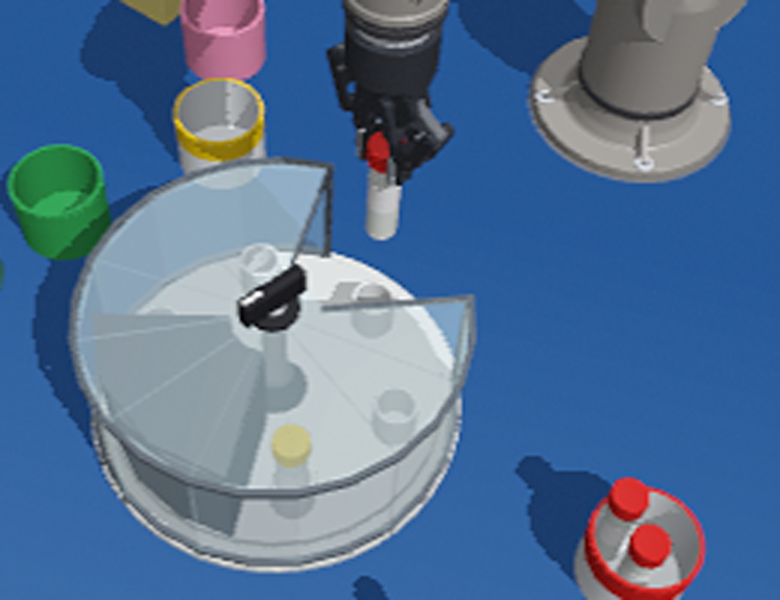

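Request:
{"name": "move_arm", "arguments": {"steps": [{"fingers": 20, "translation": [0, 20, 0], "turn": 0.1}, {"fingers": 20, "translation": [0, 30, 0], "turn": 0.17}, {"fingers": 20, "translation": [-1, 35, 0], "turn": 0.17}, {"fingers": 20, "translation": [-1, 40, 0], "turn": 0.17}, {"fingers": 20, "translation": [-1, 40, 0], "turn": 0.17}, {"fingers": 20, "translation": [-1, 40, 0], "turn": 0.17}, {"fingers": 20, "translation": [-1, 40, 0], "turn": 0.17}, {"fingers": 20, "translation": [-1, 40, 0], "turn": 0.17}, {"fingers": 20, "translation": [-1, 40, 0], "turn": 0.17}, {"fingers": 20, "translation": [-1, 30, 0], "turn": 0.17}]}}

```text
t: 36.0
eef_pos: [0.4634, 0.3697, 0.2802]
tool_rot: [0.0, 1.0, -0.022, -0.001]
contact_force: [0.6, 0.1, -0.3]
gripper_width: 0.384
```

Request:
{"name": "move_arm", "arguments": {"steps": [{"fingers": 20, "translation": [-2, 10, 0], "turn": 0.17}, {"fingers": 20, "translation": [0, 0, 0], "turn": 0.17}, {"fingers": 20, "translation": [0, 0, 0], "turn": 0.17}, {"fingers": 20, "translation": [0, 0, 0], "turn": 0.17}, {"fingers": 20, "translation": [0, 0, 0], "turn": 0.17}, {"fingers": 20, "translation": [0, 0, 0], "turn": 0.07}, {"fingers": 20, "translation": [0, 0, 0], "turn": 0}]}}

```text
t: 36.88
eef_pos: [0.4619, 0.3778, 0.2801]
tool_rot: [-0.0, 0.907, 0.421, -0.001]
contact_force: [-0.8, 0.4, -0.7]
gripper_width: 0.384
```

```bash
python3 - <<'E'
from h import *
o=get_obs(); print(o["eef_pos"],jaw(o),o["q"],o["contact_force"],o["gripper_width"]*85.4)
shot("wrist","w19"); print(atz("wrist",(256,180),.08))
E
```

```text
[0.46190208 0.3778398  0.28013752] 49.81203584324152 [ 0.08228903  0.63029821 -1.29553764  1.63443095  0.61732931  1.35890068
 -0.43182575] [-0.82547435  0.42082962 -0.66408609] 32.76588806607801
[0.47927454 0.36343786 0.08      ]
```

View pics/w19.png

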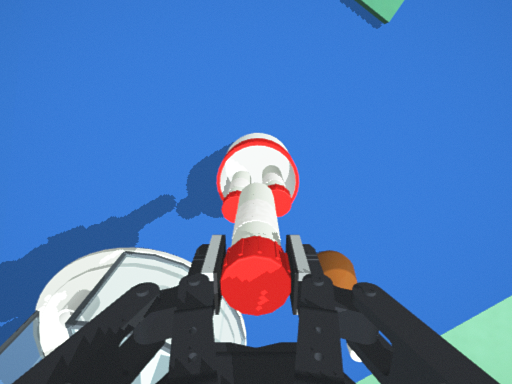

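Request:
{"name": "move_arm", "arguments": {"steps": [{"fingers": 20, "translation": [0.5, 0, -30], "turn": 0}, {"fingers": 20, "translation": [0, 0, -35], "turn": 0}, {"fingers": 20, "translation": [0, 0, -15], "turn": 0}, {"fingers": 20, "translation": [0, 0, 0], "turn": 0}]}}

```text
t: 37.42
eef_pos: [0.4623, 0.3778, 0.2007]
tool_rot: [0.0, 0.907, 0.421, -0.001]
contact_force: [-0.1, 0.2, 0.6]
gripper_width: 0.382
```

```bash
python3 - <<'E'
from h import *
o=get_obs(); print(o["eef_pos"],jaw(o),o["q"],o["contact_force"],o["gripper_width"]*85.4)
shot("wrist","w20")
E
```

```text
[0.46231267 0.37778916 0.20065341] 49.824987839029234 [ 0.04715067  0.69955759 -1.23192837  1.72332239  0.6970203   1.23803132
 -0.49040758] [-0.09371203  0.2473852   0.59642312] 32.622188339423026
```

View pics/w20.png

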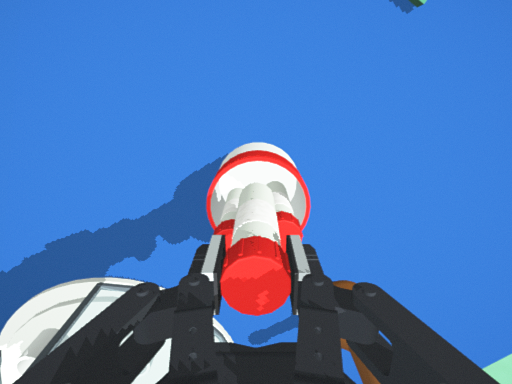

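Request:
{"name": "move_arm", "arguments": {"steps": [{"fingers": 20, "translation": [0, 0, -30], "turn": 0}, {"fingers": 20, "translation": [0, 0, -35], "turn": 0}, {"fingers": 20, "translation": [0, 0, -25], "turn": 0}, {"fingers": 20, "translation": [0, 0, -14], "turn": 0}, {"fingers": 20, "translation": [0, 0, -3], "turn": 0}, {"fingers": 20, "translation": [0, 0, 0], "turn": 0}]}}

```text
t: 38.22
eef_pos: [0.4628, 0.3787, 0.0951]
tool_rot: [-0.0, 0.907, 0.421, 0.001]
contact_force: [0.3, 0.6, 0.0]
gripper_width: 0.38
```

```bash
python3 - <<'E'
from h import *
o=get_obs(); print(o["eef_pos"],jaw(o),o["q"],o["contact_force"],o["gripper_width"]*85.4)
shot("wrist","w21");shot("scene","s21",(290,200,450,330),4)
E
```

```text
[0.46283395 0.37870921 0.09511859] 49.84747408352064 [-0.01633628  0.80775974 -1.1258834   1.80557724  0.82798698  1.08800205
 -0.58027974] [0.34556733 0.56705543 0.01838835] 32.480150578923606
```

View pics/w21.png

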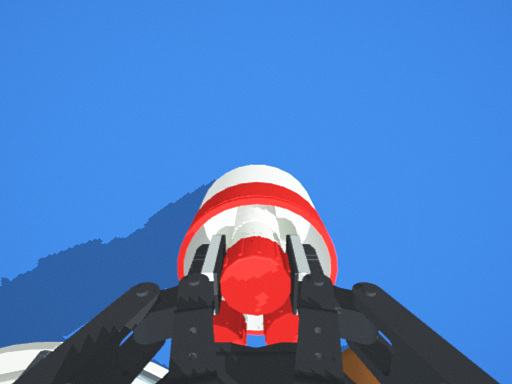

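View pics/s21.png

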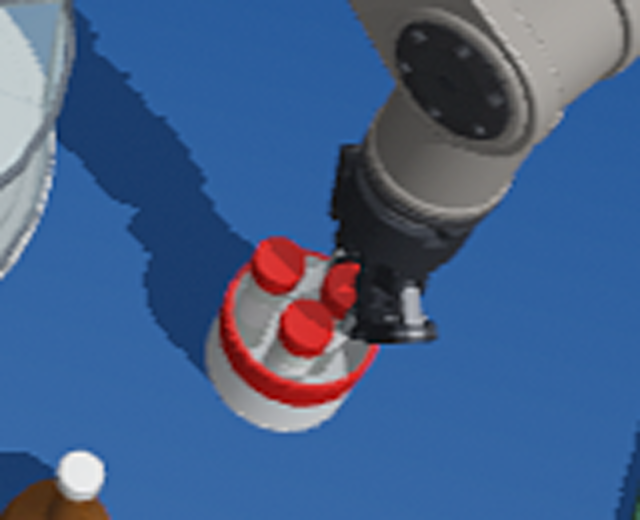

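Request:
{"name": "move_arm", "arguments": {"steps": [{"fingers": 20, "translation": [0, 0, -2], "turn": 0}, {"fingers": 46, "translation": [0, 0, 0], "turn": 0}, {"fingers": 46, "translation": [0, 0, 0], "turn": 0}, {"fingers": 46, "translation": [0, 0, 0], "turn": 0}, {"fingers": 46, "translation": [0, 0, 20], "turn": 0}, {"fingers": 46, "translation": [0, 0, 45], "turn": 0}, {"fingers": 46, "translation": [0, 0, 50], "turn": 0}, {"fingers": 50, "translation": [0, 0, 50], "turn": 0}, {"fingers": 50, "translation": [5, -20, 10], "turn": -0.12}, {"fingers": 50, "translation": [10, -30, 0], "turn": -0.17}]}}

```text
t: 39.58
eef_pos: [0.477, 0.3296, 0.2704]
tool_rot: [-0.001, 0.959, 0.285, 0.002]
contact_force: [0.5, -0.7, -0.6]
gripper_width: 0.585
```

Request:
{"name": "move_arm", "arguments": {"steps": [{"fingers": 50, "translation": [10, -35, 0], "turn": -0.17}, {"fingers": 50, "translation": [12, -35, 0], "turn": -0.17}, {"fingers": 50, "translation": [12, -35, 0], "turn": -0.17}, {"fingers": 50, "translation": [12, -35, 0], "turn": -0.17}, {"fingers": 50, "translation": [12, -35, 0], "turn": -0.17}, {"fingers": 50, "translation": [12, -35, 0], "turn": -0.17}, {"fingers": 50, "translation": [12, -35, 0], "turn": -0.17}, {"fingers": 50, "translation": [12, -35, 0], "turn": -0.17}, {"fingers": 50, "translation": [12, -30, 0], "turn": -0.17}, {"fingers": 50, "translation": [10, -20, 0], "turn": -0.17}]}}

```text
t: 40.83
eef_pos: [0.594, -0.0031, 0.2687]
tool_rot: [-0.0, 0.846, -0.534, 0.001]
contact_force: [0.1, 0.0, 0.0]
gripper_width: 0.584
```

Request:
{"name": "move_arm", "arguments": {"steps": [{"fingers": 50, "translation": [10, 0, 0], "turn": -0.17}, {"fingers": 50, "translation": [0, 0, 0], "turn": -0.17}, {"fingers": 50, "translation": [0, 0, 0], "turn": -0.17}, {"fingers": 50, "translation": [0, 0, 0], "turn": -0.05}, {"fingers": 50, "translation": [0, 0, 0], "turn": 0}]}}

```text
t: 41.45
eef_pos: [0.6036, -0.0011, 0.2686]
tool_rot: [0.001, -0.668, 0.744, -0.0]
contact_force: [-0.2, 0.2, 0.2]
gripper_width: 0.583
```

```bash
python3 - <<'E'
from h import *
o=get_obs(); print(o["eef_pos"],jaw(o),o["q"])
shot("wrist","w22");shot("scene","s22",(290,200,450,330),4)
E
```

```text
[ 0.60364557 -0.00105206  0.26863748] -96.15711935319268 [ 0.44294065  0.41657977 -0.72344175  1.65341004  0.29360637  1.18200494
 -2.02840669]
```

View pics/w22.png

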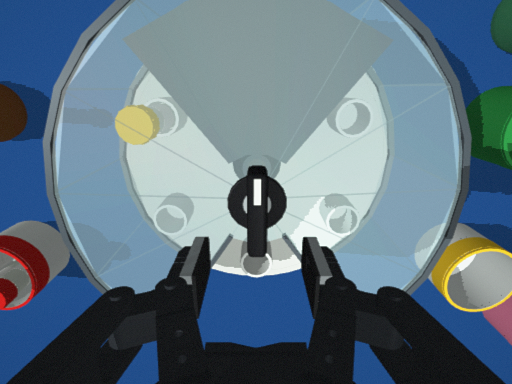

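View pics/s22.png

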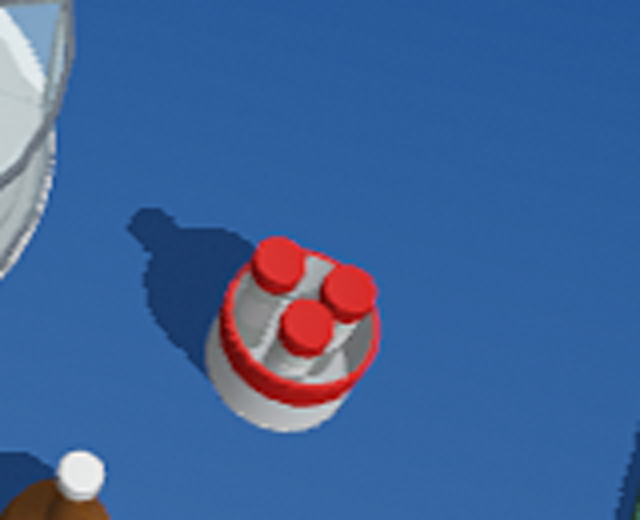

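Request:
{"name": "move_arm", "arguments": {"newtons": 30, "steps": [{"fingers": 50, "translation": [-10, 0, -10], "turn": 0}, {"fingers": 50, "translation": [0, 0, -30], "turn": 0}, {"fingers": 50, "translation": [0, 0, -28], "turn": 0}, {"fingers": 50, "translation": [0, 0, -12], "turn": 0}, {"fingers": 0, "translation": [0, 0, 0], "turn": 0}, {"fingers": 0, "translation": [0, 0, 0], "turn": 0}, {"fingers": 0, "translation": [0, 0, 0], "turn": 0}, {"fingers": 0, "translation": [0, 0, 0], "turn": 0}, {"fingers": 0, "translation": [0, 0, 0], "turn": 0}]}}

```text
t: 42.68
eef_pos: [0.5941, -0.0011, 0.1884]
tool_rot: [0.001, -0.668, 0.744, -0.0]
contact_force: [-1.0, 3.3, 6.5]
gripper_width: 0.177
```

Request:
{"name": "move_arm", "arguments": {"steps": [{"fingers": 0, "translation": [0, 0, 0], "turn": 0.107}, {"fingers": 0, "translation": [0, 0, 0], "turn": 0.12}, {"fingers": 0, "translation": [0, 0, 0], "turn": 0.12}, {"fingers": 0, "translation": [0, 0, 0], "turn": 0.12}, {"fingers": 0, "translation": [0, 0, 0], "turn": 0.12}, {"fingers": 0, "translation": [0, 0, 0], "turn": 0.12}, {"fingers": 0, "translation": [0, 0, 0], "turn": 0.12}, {"fingers": 0, "translation": [0, 0, 0], "turn": 0.12}, {"fingers": 0, "translation": [0, 0, 0], "turn": 0.12}, {"fingers": 0, "translation": [0, 0, 0], "turn": 0.12}]}}

```text
t: 43.92
eef_pos: [0.5939, -0.0005, 0.1884]
tool_rot: [-0.001, 0.97, -0.242, 0.0]
contact_force: [-2.8, 4.8, 6.0]
gripper_width: 0.177
```

Request:
{"name": "move_arm", "arguments": {"steps": [{"fingers": 0, "translation": [0, 0, 0], "turn": 0.12}, {"fingers": 0, "translation": [0, 0, 0], "turn": 0.12}, {"fingers": 0, "translation": [0, 0, 0], "turn": 0.12}, {"fingers": 0, "translation": [0, 0, 0], "turn": 0.12}, {"fingers": 0, "translation": [0, 0, 0], "turn": 0.12}, {"fingers": 0, "translation": [0, 0, 0], "turn": 0.12}, {"fingers": 0, "translation": [0, 0, 0], "turn": 0.12}, {"fingers": 0, "translation": [0, 0, 0], "turn": 0.067}, {"fingers": 0, "translation": [0, 0, 0], "turn": 0}, {"fingers": 0, "translation": [0, 0, 0], "turn": 0}]}}

```text
t: 45.18
eef_pos: [0.5935, -0.0005, 0.1884]
tool_rot: [-0.001, 0.979, 0.206, 0.0]
contact_force: [-3.5, 3.8, 8.6]
gripper_width: 0.18
```

```bash
python3 - <<'E'
from h import *
o=get_obs(); print(o["eef_pos"],jaw(o),o["q"],o["contact_force"],o["gripper_width"]*85)
shot("scene","s23",(100,80,340,280),3)
E
```

```text
[ 5.93481270e-01 -4.71129648e-04  1.88390921e-01] 23.784173506943546 [ 0.70470008  0.66686319 -1.16095788  1.74657478  0.65930289  1.17966853
 -0.23255008] [-3.53675296  3.83004217  8.57035026] 15.265539017991259
```

View pics/s23.png

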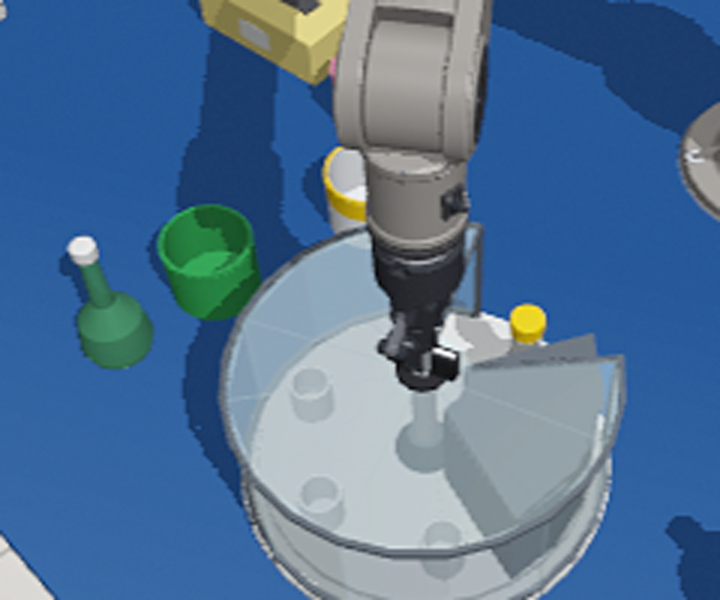

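Request:
{"name": "move_arm", "arguments": {"steps": [{"fingers": 60, "translation": [0, 0, 0], "turn": 0}, {"fingers": 60, "translation": [0, 0, 0], "turn": 0}, {"fingers": 60, "translation": [0, 0, 0], "turn": 0}, {"fingers": 60, "translation": [0, 0, 50], "turn": 0}, {"fingers": 60, "translation": [-10, 0, 20], "turn": -0.16}, {"fingers": 60, "translation": [-10, 1, 0], "turn": -0.18}, {"fingers": 60, "translation": [-10, 1, 0], "turn": -0.18}, {"fingers": 60, "translation": [-10, 1, 0], "turn": -0.18}, {"fingers": 60, "translation": [-10, 2, 0], "turn": -0.18}, {"fingers": 60, "translation": [-10, 2, 0], "turn": -0.18}]}}

```text
t: 46.48
eef_pos: [0.5332, 0.0049, 0.2573]
tool_rot: [0.0, 0.947, -0.32, 0.0]
contact_force: [0.1, -0.1, -0.5]
gripper_width: 0.705
```

Request:
{"name": "move_arm", "arguments": {"steps": [{"fingers": 60, "translation": [-10, 1, 0], "turn": -0.18}, {"fingers": 60, "translation": [-10, 1, 0], "turn": -0.18}, {"fingers": 60, "translation": [-10, 1, 0], "turn": -0.18}, {"fingers": 60, "translation": [-10, 2, 0], "turn": -0.18}, {"fingers": 60, "translation": [-10, 2, 0], "turn": -0.18}, {"fingers": 60, "translation": [-10, 0, 0], "turn": -0.13}, {"fingers": 60, "translation": [-1, 0, 0], "turn": 0}, {"fingers": 60, "translation": [0, 0, 0], "turn": 0}]}}

```text
t: 47.48
eef_pos: [0.4728, 0.012, 0.2574]
tool_rot: [0.0, -0.67, 0.743, -0.0]
contact_force: [0.3, -0.0, -0.4]
gripper_width: 0.703
```

```bash
python3 - <<'E'
from h import *
o=get_obs(); print(o["eef_pos"],jaw(o),o["q"])
for r in cap("yellow"): print(r)
shot("wrist","w24")
E
```

```text
[0.47284061 0.01196983 0.25737751] -95.89014481608473 [ 0.62581326  0.20891099 -0.87493323  1.94564171  0.18300766  1.0677338
 -2.00083018]
((np.float64(482.8), np.float64(178.2)), (56, 87, 1357), array([ 0.4598, -0.1893]))
((np.float64(255.4), np.float64(186.5)), (37, 40, 1142), array([0.4728, 0.0119]))
```

View pics/w24.png

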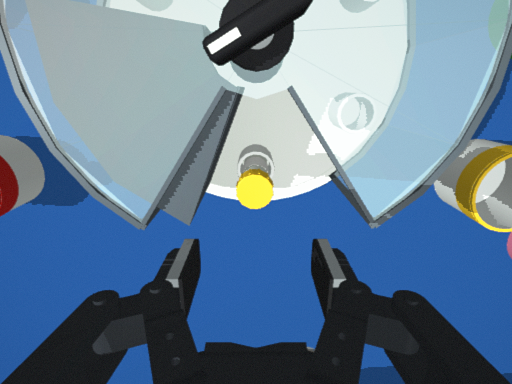

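Request:
{"name": "move_arm", "arguments": {"newtons": 40, "steps": [{"fingers": 50, "translation": [0, 0.5, -40], "turn": 0}, {"fingers": 50, "translation": [0, 0, -25], "turn": 0}, {"fingers": 50, "translation": [0, 0, -35], "turn": 0}, {"fingers": 50, "translation": [0, 0, -25], "turn": 0}, {"fingers": 50, "translation": [0, 0, -10], "turn": 0}, {"fingers": 20, "translation": [0, 0, 0], "turn": 0}, {"fingers": 20, "translation": [0, 0, 0], "turn": 0}, {"fingers": 20, "translation": [0, 0, 0], "turn": 0}, {"fingers": 20, "translation": [0, 0, 0], "turn": 0}]}}

```text
t: 48.7
eef_pos: [0.4729, 0.0125, 0.1228]
tool_rot: [0.0, -0.669, 0.743, -0.0]
contact_force: [-0.1, -0.8, 0.1]
gripper_width: 0.383
```

Request:
{"name": "move_arm", "arguments": {"steps": [{"fingers": 20, "translation": [0, 0, 25], "turn": 0}, {"fingers": 20, "translation": [0, 0, 35], "turn": 0}, {"fingers": 20, "translation": [0, 0, 45], "turn": 0}, {"fingers": 20, "translation": [0, 0, 40], "turn": 0}, {"fingers": 20, "translation": [0, 0, 15], "turn": 0}, {"fingers": 20, "translation": [0, 0, 0], "turn": 0}]}}

```text
t: 49.45
eef_pos: [0.4728, 0.0124, 0.2827]
tool_rot: [0.0, -0.669, 0.743, -0.001]
contact_force: [-0.9, -0.4, -1.7]
gripper_width: 0.385
```

```bash
python3 - <<'E'
from h import *
o=get_obs(); print(o["eef_pos"],jaw(o),o["q"],o["contact_force"],o["gripper_width"]*85.4)
for cam in("top","scene"):
    im=read_camera(cam)
    for g in [(.43,-.27),(.42,-.29),(.41,-.27)]: print(cam,beaker("yellow",cam,g))
    for r in place_of(cam,"beaker_yellow_mid")[:3]: print(np.round(r["xy"],1),r["conf"],atz(cam,r["xy"],.04))
shot("scene","s25",(150,100,410,300),3);shot("top","t25",(200,140,400,290),4)
E
```

```text
[0.47283554 0.01244872 0.28268958] -96.05219227552436 [ 0.65107731  0.18085823 -0.8927807   1.91237412  0.15754814  1.11866629
 -1.97919851] [-0.88553479 -0.43536157 -1.6569076 ] 32.849049481324705
top (array([ 0.40745591, -0.28371359,  0.09112435]), np.float64(0.15810060704184964), 153)
top (array([ 0.40849747, -0.28671453,  0.06004983]), np.float64(0.10837618362725199), 153)
top (array([ 0.40852774, -0.28671552,  0.05999288]), np.float64(0.10886818712924454), 152)
[371.8 271.9] 0.91 [ 0.28805772 -0.41118795  0.04      ]
[331.8 232.6] 0.71 [ 0.40659194 -0.28963558  0.04      ]
[346.9 172.2] 0.57 [ 0.60038774 -0.34140291  0.04      ]
scene (array([ 0.41086991, -0.28662522,  0.05079007]), np.float64(0.10013814993280472), 245)
scene (array([ 0.41086985, -0.28662523,  0.05078998]), np.float64(0.10013832206958181), 245)
scene (array([ 0.41086988, -0.2866252 ,  0.05078999]), np.float64(0.10013726252437485), 245)
[275.6 161. ] 0.66 [ 0.33479508 -0.10683965  0.04      ]
[225.9 144.3] 0.65 [ 0.40400184 -0.27936942  0.04      ]
[226.  105.6] 0.65 [ 0.27345409 -0.42261388  0.04      ]
```

View pics/s25.png

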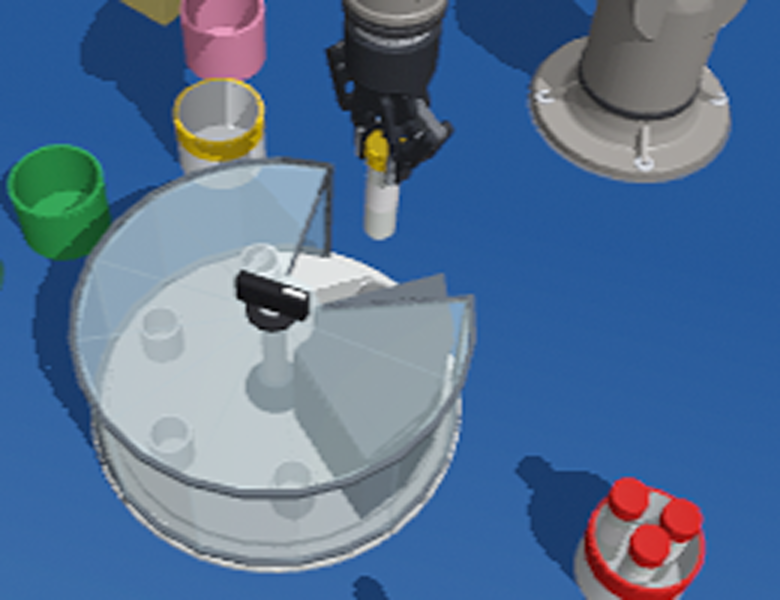

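View pics/t25.png

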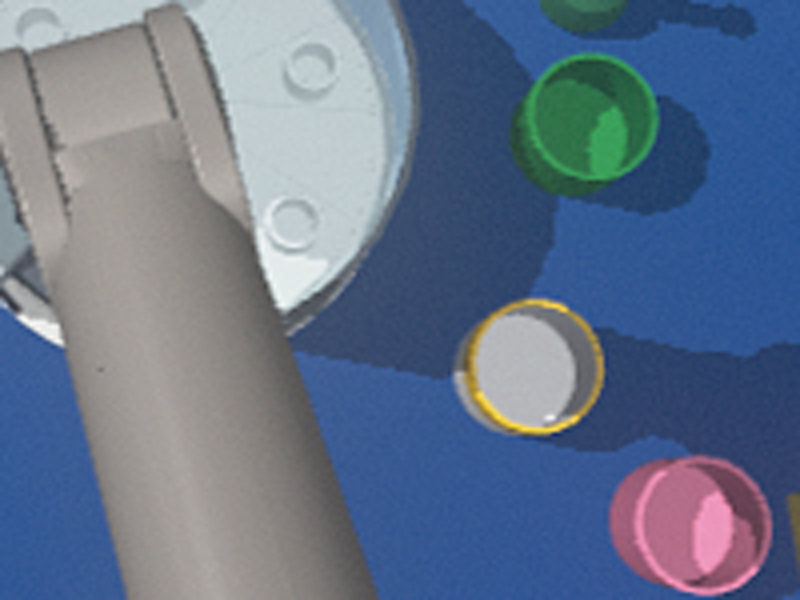

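Request:
{"name": "move_arm", "arguments": {"steps": [{"fingers": 20, "translation": [-5, -25, 0], "turn": 0}, {"fingers": 20, "translation": [-8, -40, 0], "turn": 0}, {"fingers": 20, "translation": [-8, -45, 0], "turn": 0}, {"fingers": 20, "translation": [-10, -45, 0], "turn": 0}, {"fingers": 20, "translation": [-10, -45, 0], "turn": 0}, {"fingers": 20, "translation": [-10, -45, 0], "turn": 0}, {"fingers": 20, "translation": [-6, -35, 0], "turn": 0}, {"fingers": 20, "translation": [-4, -19, 0], "turn": 0}, {"fingers": 20, "translation": [0, 0, 0], "turn": 0}, {"fingers": 20, "translation": [0, 0, 0], "turn": 0}]}}

```text
t: 51.3
eef_pos: [0.4122, -0.2846, 0.2824]
tool_rot: [0.0, -0.67, 0.743, 0.0]
contact_force: [0.6, 0.3, -1.0]
gripper_width: 0.384
```

```bash
python3 - <<'E'
from h import *
o=get_obs(); print(o["eef_pos"],jaw(o),o["q"],o["contact_force"],o["gripper_width"]*85.4)
print(beaker("yellow","scene",(.41,-.287)),beaker("yellow","top",(.41,-.287)))
shot("wrist","w26")
E
```

```text
[ 0.41224956 -0.28462955  0.28237662] -95.89424914266192 [ 1.07662801  0.20148694 -0.67604768  1.86439422  0.13868387  1.12294859
 -1.32350304] [ 0.56213016  0.34444264 -0.98258665] 32.79471795122171
(array([ 0.41076084, -0.28712163,  0.05025762]), np.float64(0.08934107320265987), 245) (array([ 0.41076528, -0.29293208,  0.02280863]), np.float64(0.3236126351584606), 152)
```

View pics/w26.png

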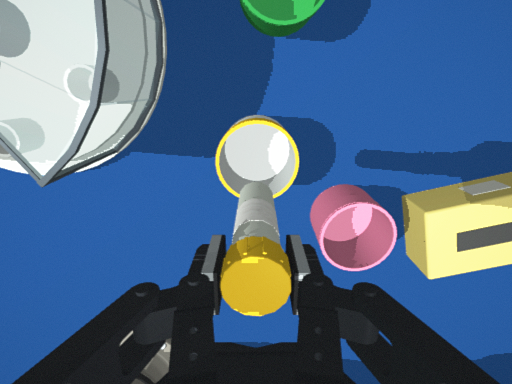

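```bash
python3 - <<'E'
from h import *
print(atz("wrist",(257,160),.08))
E
```

```text
[ 0.41277243 -0.28713213  0.08      ]
```

Request:
{"name": "move_arm", "arguments": {"steps": [{"fingers": 20, "translation": [0, -2, -40], "turn": 0}, {"fingers": 20, "translation": [0, 0, -45], "turn": 0}, {"fingers": 20, "translation": [0, 0, -20], "turn": 0}, {"fingers": 20, "translation": [0, 0, 0], "turn": 0}]}}

```text
t: 51.95
eef_pos: [0.4109, -0.2871, 0.1761]
tool_rot: [-0.0, -0.67, 0.743, 0.002]
contact_force: [0.2, -0.1, -0.6]
gripper_width: 0.384
```

```bash
python3 - <<'E'
from h import *
o=get_obs(); print(o["eef_pos"],o["q"],o["contact_force"])
shot("wrist","w27")
E
```

```text
[ 0.41094432 -0.28712637  0.17614285] [ 1.03000691  0.32781476 -0.64615091  1.98370681  0.24669121  0.91072354
 -1.4183434 ] [ 0.17351127 -0.14325828 -0.60076125]
```

View pics/w27.png

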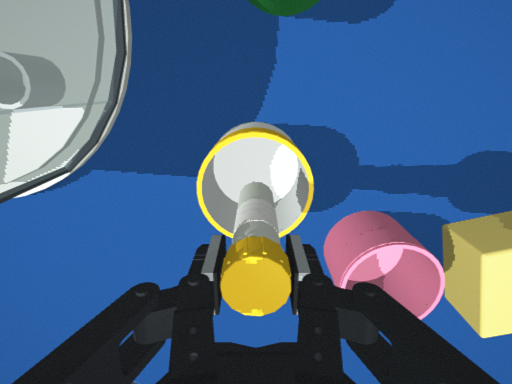

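Request:
{"name": "move_arm", "arguments": {"steps": [{"fingers": 20, "translation": [0, 0, -30], "turn": 0}, {"fingers": 20, "translation": [0, 0, -30], "turn": 0}, {"fingers": 20, "translation": [0, 0, -17], "turn": 0}, {"fingers": 20, "translation": [0, 0, -5], "turn": 0}, {"fingers": 20, "translation": [0, 0, 0], "turn": 0}, {"fingers": 20, "translation": [0, 0, 0], "turn": 0}]}}

```text
t: 52.75
eef_pos: [0.4123, -0.2888, 0.0963]
tool_rot: [0.0, -0.669, 0.743, -0.001]
contact_force: [0.1, 0.1, -0.4]
gripper_width: 0.389
```

Request:
{"name": "move_arm", "arguments": {"steps": [{"fingers": 50, "translation": [0, 0, 0], "turn": 0}, {"fingers": 50, "translation": [0, 0, 0], "turn": 0}, {"fingers": 50, "translation": [0, 0, 0], "turn": 0}, {"fingers": 50, "translation": [0, 0, 20], "turn": 0}, {"fingers": 50, "translation": [0, 0, 50], "turn": 0}, {"fingers": 50, "translation": [0, 0, 55], "turn": 0}, {"fingers": 50, "translation": [0, 0, 50], "turn": 0}, {"fingers": 50, "translation": [15, 25, 0], "turn": 0}, {"fingers": 50, "translation": [25, 40, 0], "turn": 0}, {"fingers": 50, "translation": [25, 40, 0], "turn": 0}]}}

```text
t: 54.0
eef_pos: [0.477, -0.1826, 0.2706]
tool_rot: [-0.0, -0.668, 0.744, -0.0]
contact_force: [1.1, -1.0, 0.2]
gripper_width: 0.585
```

```bash
python3 - <<'E'
from h import *
o=get_obs(); print(o["eef_pos"],jaw(o),o["q"])
print(beaker("yellow","scene",(.41,-.287)), cap("yellow",.122,cam="scene"))
shot("wrist","w28");shot("scene","s28",(150,80,350,230),4)
E
```

```text
[ 0.47700025 -0.18255529  0.27058463] -96.097982610033 [ 0.89044181  0.24588539 -0.75181639  1.85645557  0.18725807  1.11036704
 -1.60728931]
(array([ 0.40784407, -0.29037973,  0.04515675]), np.float64(0.31753898602858877), 328) [((np.float64(221.5), np.float64(128.8)), (11, 11, 91), array([ 0.4151, -0.2821])), ((np.float64(223.7), np.float64(147.3)), (30, 20, 192), array([ 0.4642, -0.2173]))]
```

View pics/s28.png

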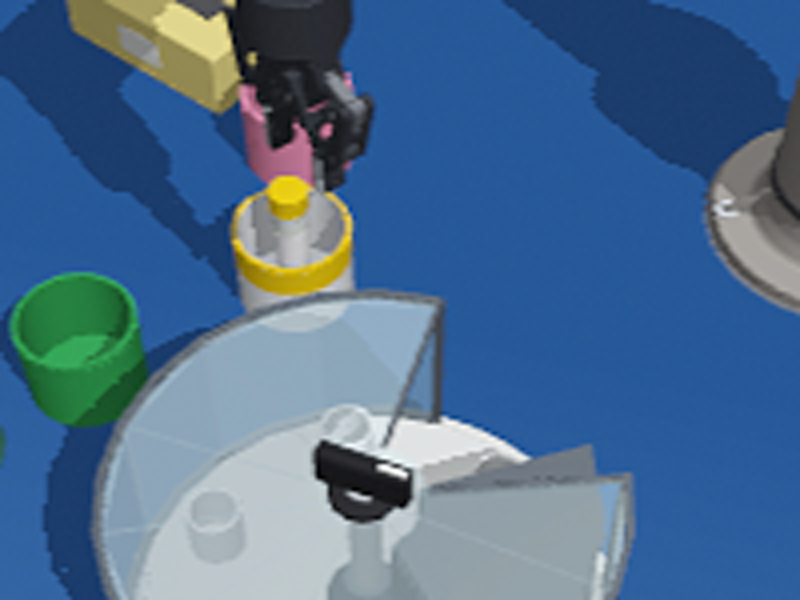

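Request:
{"name": "move_arm", "arguments": {"steps": [{"fingers": 85, "translation": [20, 30, 0], "turn": 0.1}, {"fingers": 85, "translation": [25, 40, 0], "turn": 0.1}, {"fingers": 85, "translation": [25, 40, 0], "turn": 0.1}, {"fingers": 85, "translation": [25, 40, 0], "turn": 0.1}, {"fingers": 85, "translation": [17, 25, -10], "turn": 0.1}, {"fingers": 85, "translation": [4, 5, 0], "turn": 0.02}, {"fingers": 85, "translation": [0, 0, 0], "turn": 0}, {"fingers": 85, "translation": [0, 0, 0], "turn": 0}]}}

```text
t: 55.2
eef_pos: [0.5923, -0.0056, 0.2605]
tool_rot: [0.001, 0.837, -0.548, 0.0]
contact_force: [-0.1, -0.1, 0.4]
gripper_width: 0.994
```

```bash
python3 - <<'E'
from h import *
o=get_obs(); print(o["eef_pos"],jaw(o),o["q"])
shot("wrist","w29")
E
```

```text
[ 0.59227684 -0.00557792  0.26046566] -66.44297795508253 [ 0.55636114  0.44614695 -0.87139855  1.68260258  0.36575515  1.18516676
 -1.5667997 ]
```

View pics/w29.png

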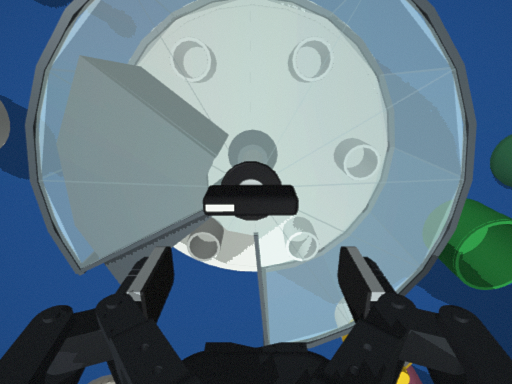

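Request:
{"name": "move_arm", "arguments": {"newtons": 30, "steps": [{"fingers": 85, "translation": [1.5, 4.5, -15], "turn": 0}, {"fingers": 85, "translation": [0, 0, -20], "turn": 0}, {"fingers": 85, "translation": [0, 0, -20], "turn": 0}, {"fingers": 85, "translation": [0, 0, -15], "turn": 0}, {"fingers": 85, "translation": [0, 0, -8], "turn": 0}, {"fingers": 85, "translation": [0, 0, 0], "turn": 0}]}}

```text
t: 56.0
eef_pos: [0.5939, 0.0011, 0.1817]
tool_rot: [0.0, 0.838, -0.546, -0.0]
contact_force: [-0.2, 1.0, 0.2]
gripper_width: 0.998
```

```bash
python3 - <<'E'
from h import *
o=get_obs(); print(o["eef_pos"],jaw(o),o["contact_force"])
shot("wrist","w30")
E
```

```text
[0.59386244 0.00111812 0.1816994 ] -66.2282180546727 [-0.20365888  1.02297925  0.21665018]
```

View pics/w30.png

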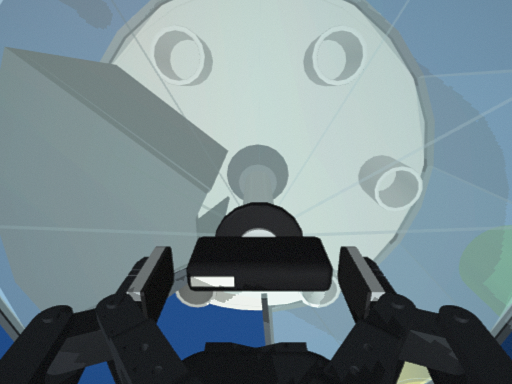

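Request:
{"name": "move_arm", "arguments": {"newtons": 30, "steps": [{"fingers": 55, "translation": [0, -1, 0], "turn": 0}, {"fingers": 55, "translation": [0, 0, 0], "turn": 0}, {"fingers": 55, "translation": [0, 0, 0], "turn": 0}, {"fingers": 55, "translation": [0, 0, 0], "turn": 0}]}}

```text
t: 56.55
eef_pos: [0.595, -0.0004, 0.1835]
tool_rot: [-0.0, 0.837, -0.547, 0.001]
contact_force: [-0.6, -2.0, 6.6]
gripper_width: 0.811
```

Request:
{"name": "move_arm", "arguments": {"steps": [{"fingers": 55, "translation": [0, 0, 0], "turn": 0.06}, {"fingers": 55, "translation": [0, 0, 0], "turn": 0.12}, {"fingers": 55, "translation": [0, 0, 0], "turn": 0.12}, {"fingers": 55, "translation": [0, 0, 0], "turn": 0.12}, {"fingers": 55, "translation": [0, 0, 0], "turn": 0.12}, {"fingers": 55, "translation": [0, 0, 0], "turn": 0.12}, {"fingers": 55, "translation": [0, 0, 0], "turn": 0.12}, {"fingers": 55, "translation": [0, 0, 0], "turn": 0.12}, {"fingers": 55, "translation": [0, 0, 0], "turn": 0.1}, {"fingers": 55, "translation": [0, 0, 0], "turn": 0.05}]}}

```text
t: 57.8
eef_pos: [0.5939, 0.0005, 0.1834]
tool_rot: [0.0, 0.999, -0.052, 0.0]
contact_force: [-6.5, -1.2, 8.6]
gripper_width: 0.808
```

Request:
{"name": "move_arm", "arguments": {"steps": [{"fingers": 55, "translation": [0, 0, 0], "turn": 0}, {"fingers": 55, "translation": [0, 0, 0], "turn": 0}]}}

```text
t: 58.05
eef_pos: [0.5938, 0.0005, 0.1834]
tool_rot: [0.0, 0.999, -0.053, 0.0]
contact_force: [-5.7, -0.5, 9.0]
gripper_width: 0.807
```

```bash
python3 - <<'E'
from h import *
o=get_obs(); print(o["eef_pos"],jaw(o),o["contact_force"],o["gripper_width"]*85.4,o["q"])
shot("scene","s31",(150,100,350,250),4);shot("wrist","w31")
E
```

```text
[5.93837928e-01 4.92114835e-04 1.83423345e-01] -6.0434802573659 [-5.67306663 -0.54282279  8.99545259] 68.93271492378898 [ 0.65285899  0.62354691 -1.06683433  1.75268063  0.60051542  1.13282248
 -0.70937019]
```

View pics/w31.png

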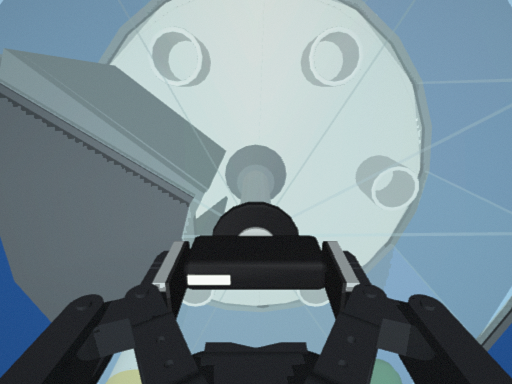

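View pics/s31.png

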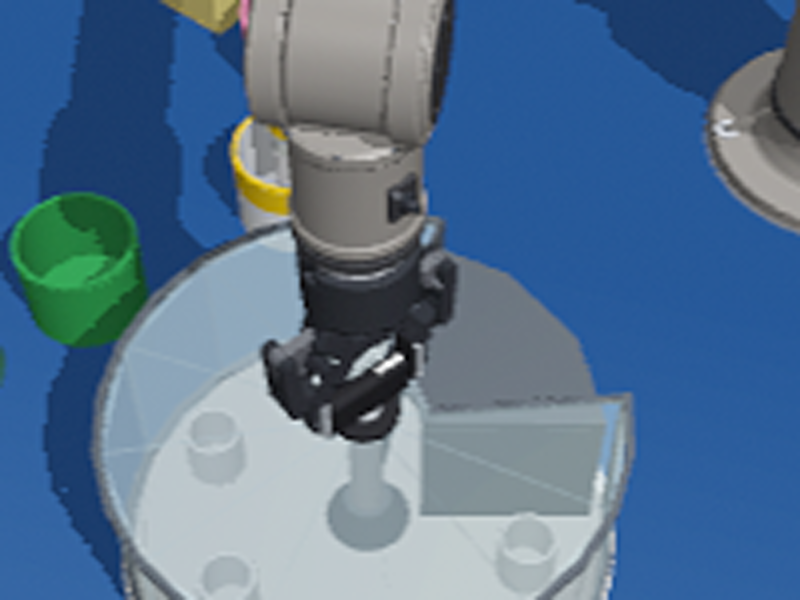

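Request:
{"name": "move_arm", "arguments": {"steps": [{"fingers": 85, "translation": [0, 0, 0], "turn": 0}, {"fingers": 85, "translation": [0, 0, 0], "turn": 0}, {"fingers": 85, "translation": [0, 0, 0], "turn": 0}, {"fingers": 85, "translation": [0, 0, 30], "turn": 0}, {"fingers": 85, "translation": [0, 0, 50], "turn": -0.17}, {"fingers": 85, "translation": [0, 0, 40], "turn": -0.17}, {"fingers": 85, "translation": [0, 0, 30], "turn": -0.17}, {"fingers": 85, "translation": [-5, 0, 30], "turn": -0.17}, {"fingers": 85, "translation": [-5, 0, 30], "turn": -0.17}, {"fingers": 85, "translation": [-5, 0, 10], "turn": -0.17}]}}

```text
t: 59.4
eef_pos: [0.5795, 0.0007, 0.4044]
tool_rot: [-0.001, 0.844, -0.536, 0.001]
contact_force: [-0.1, 0.7, -0.0]
gripper_width: 0.994
```

Request:
{"name": "move_arm", "arguments": {"steps": [{"fingers": 85, "translation": [-5, 0, 10], "turn": -0.17}, {"fingers": 85, "translation": [0, 0, 0], "turn": -0.17}, {"fingers": 85, "translation": [0, 0, 0], "turn": -0.17}, {"fingers": 85, "translation": [0, 0, 0], "turn": 0}, {"fingers": 85, "translation": [0, 0, 0], "turn": 0}]}}

```text
t: 60.02
eef_pos: [0.5741, 0.0003, 0.4122]
tool_rot: [-0.0, -0.685, 0.729, 0.0]
contact_force: [-0.2, -0.2, 0.3]
gripper_width: 0.995
```

```bash
python3 - <<'E'
from h import *
o=get_obs(); print(o["eef_pos"],jaw(o),o["q"],o["contact_force"])
shot("wrist","w32");shot("scene","s32")
im=read_camera("wrist");c=cv2.resize(im[0:290,100:420],None,fx=2.0,fy=2.0,interpolation=cv2.INTER_CUBIC)
cv2.imwrite("pics/w32c.png",c)
np.save("w32cal.npy",np.array([calibration("wrist")],dtype=object),allow_pickle=True)
E
```

```text
[5.74054440e-01 2.61651651e-04 4.12221762e-01] -93.53472688702192 [ 0.56485883  0.29902999 -0.86451653  1.50084488  0.22775533  1.44661776
 -1.9383788 ] [-0.19413399 -0.21274477  0.34435464]
```

View pics/w32c.png

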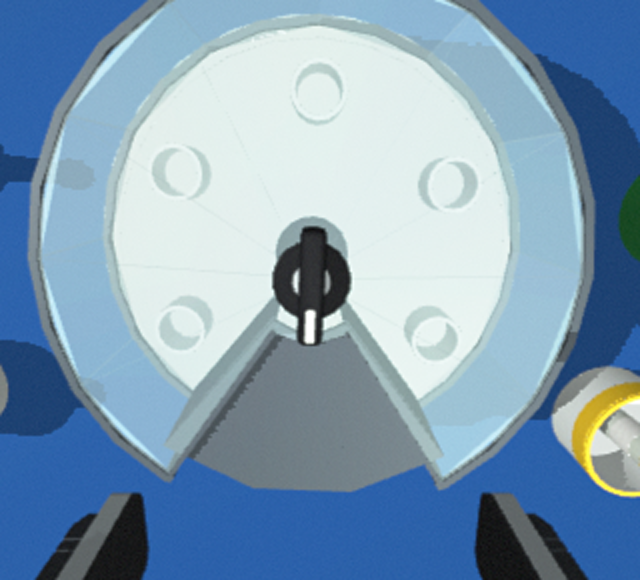

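View pics/s32.png

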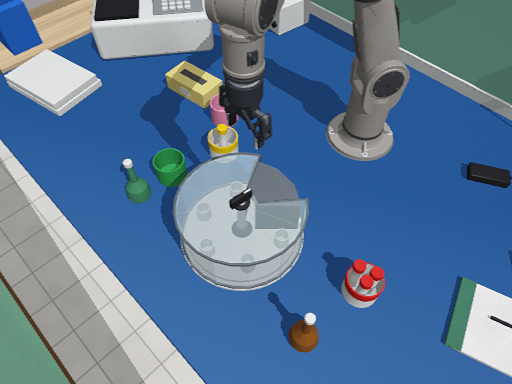

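```bash
python3 - <<'E'
from h import *
shot("scene","s33",(190,110,400,310),3)
a=atz("wrist",(100+310/2,340/2),.209)-atz("wrist",(100+313/2,230/2),.209)
print("rotor deg",np.rad2deg(np.arctan2(a[1],a[0]))%360, np.abs(get_obs()["joint_vel"]).max())
E
```

```text
rotor deg 174.80962688485636 0.006145413924789597
```

View pics/s33.png

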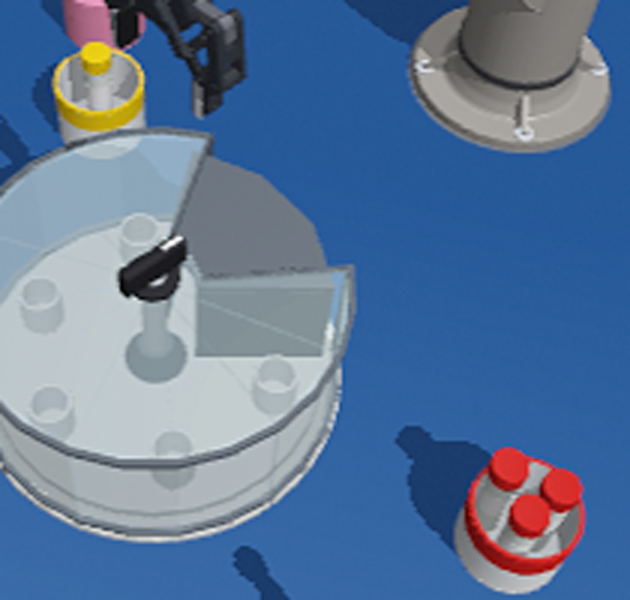

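The picture shows three red caps upright in the red beaker, the yellow cap upright in the yellow beaker, five empty sockets, and the port filled.

```bash
python3 -c "
from station import *
print(hand_in())"
```

```text
the job is handed in; nothing more can be done
None
```

The carousel is unloaded and closed, and the job was handed in at about 60 s; it reported no verdict. Four tubes were present. The three red ones stand upright in the red-banded beaker, and the one yellow stands upright in the yellow-banded beaker.

**Beaker knocked:** partway through, the yellow beaker turned out to have moved about 6 cm. I measured it again before placing the yellow tube. The green and pink look-alikes were left alone.

**Last checks:**
- All five sockets were empty, and both beakers were upright.
- The closed sector looked centred in the opening. Its angle measured 174.0° from the gripper and 174.8° from the picture, against 173.9° for the port. The allowance is about 5°.
- I did not re-measure the flasks at the end. They look unmoved in the last pictures, and the arm did not come near them.
- The arm was at rest above the hood, touching nothing.

**Measurements that disagreed:** the top and scene cameras differed by a few millimetres on where the beakers were. The top-camera fit was further off when something partly blocked the beaker. Neither affected the placing.

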